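# Set a kitchen knife to its grinding angle on the finishing stone

## Task

The knife with the pendulum angle gauge lies on the coarse stone (the one clamped in the steel holder) and is due for the finishing stone, the hollow-worn one on the wooden base. Lift the knife clear, lay its edge lightly across the finishing stone with the middle of the edge on the stone and the blade level lengthwise, and rock it spine-up about that edge until the gauge's swinging pointer settles on the set marker. The job ends while holding: finish with the knife held motionless in the gripper, edge lightly on the stone, pointer on the marker, with everything else on the worktop left where it was.

Things in the scene. Friction and masses are not known exactly. Their poses are not given: they have to be found in the camera images.
- knife_grip (a point): Where to hold the knife: middle of the wooden handle's width (26 mm, level across as it lies) and thickness (20 mm), 145 mm behind the blade's centre and 63 mm behind the blade; handle straight for 35 mm or more either side. Axes: x along the knife towards the blade's tip, y across the blade from spine to cutting edge, z up out of the upper cheek.
- knife_edge (a point): Middle of the knife's straight cutting edge, on its lower corner: +145 mm x, +38 mm y, -1.5 mm z from knife_grip in the knife's axes (same axes).
- knife: Vegetable knife with its gauge, lying flat on its cheek, about 0.26 kg: rectangular steel blade 164 x 52 x 3 mm, 130 mm handle. Origin on the blade's underside at +145 mm x, +8 mm y, -1.5 mm z from knife_grip; same axes. On the upper cheek stands the gauge, a round dial 88 mm across, 109 mm high overall, 180 mm ahead of knife_grip.
- pointer (a joint): Gauge's black needle, weighted below so that it always swings upright. Value: its angle on the dial in rad, 0 with the blade flat and level, growing as much as the spine is raised above the edge (the knife turning about its own -x axis). Swings at about 3 Hz when disturbed, at rest within about 1 s.
- marker (a joint): Steel set marker, a small rider with a tooth, on the dial's rim: its angle on the dial in rad, same zero and sense as the pointer, preset between 0.17 and 0.44 and stiff enough to stay. Pointer is on the marker when both values are equal.
- pointer_tip (a point): Point of the needle at the scale, 35.5 mm from the dial's centre. The dial's centre lies 35 mm x, 0 mm y, 60 mm z from knife's origin; dial 88 mm across, facing the handle.
- marker_tip (a point): Where the set marker's tooth points to, at the same 35.5 mm radius; coincides with pointer_tip when the pointer is on the marker.
- coarse_stone: Fixed coarse sharpening stone, 206 x 70 mm, flat top 58 mm above the worktop, clamped between end jaws of a steel holder on rubber feet; the knife lies on it at the start. Origin on the worktop under its centre, x along the stone.
- coarse_top (a point): Centre of the coarse stone's top face.
- fine_stone: Fixed finishing stone, 205 x 70 mm, thin (about 20 mm), glued on a light wooden base 232 x 80 mm with two cross feet. Origin on the worktop under its centre, x along the stone, z up.
- fine_top (a point): Centre of the finishing stone's top face, 54 mm above the worktop; the face is hollow along its length, 1.5 mm higher at both ends than here, and straight across. Axes as fine_stone.
- water_bowl: Bystander: round white bowl 115 mm wide, 49 mm high, does not move; origin at its foot.
- pen: Bystander: marker pen 135 mm long, 17 mm thick, lying; origin under its middle.
- timer: Bystander: flat kitchen timer 78 x 52 x 14 mm; origin under its middle.
- scissors: Bystander: kitchen scissors 199 x 87 x 9 mm lying flat; origin under their middle.
- water_bottle: Bystander: squeeze bottle 187 mm long, 60 mm high, lying; origin under its middle.
- spice_jar: Bystander: glass spice jar 44 mm wide, 109 mm high; origin at its foot.

How it is judged:
By the outcome, as a careful person would: the job done as asked, in the order asked, and still so for the second after the job is handed in, while the arm keeps its last pose, push and grip.
It also fails if it takes over 45 s, if anything falls off the work surface, if the arm or the gripper's body presses on something with over 40 N, if the wrist force passes 120 N, or if a joint passes its speed limit or range.

## Robot

A 7-joint arm with a two-finger parallel gripper is mounted at the origin on a cart in front of the work surface, level with it; the furniture and walls round the work are solid. World frame = base frame: x ahead of the robot, y to its left, z up, the work surface at z = 0. Lengths are in m, angles in rad, forces in N, time in s.
With the tool pointing down it reaches from about 0.425 to 0.925 m from the base axis. Payload 6.8 kg.
Tool frame: the origin (TCP) lies midway between the tips of the shut fingers; the grasp point (between the pads) lies 19 mm behind it; z points along the fingers, y is the direction in which the jaws open and shut (so a half turn about z gives the same grasp; the last joint's range is limited). The gripper opens to 85 mm and grips with 20 to 120 N. Pads are 22 mm wide; open, the fingers measure 114 mm over their backs; the gripper's body (76 mm by 85 mm) begins 54 mm behind the grasp point. The pads swing forward as they close: fully open they stand 13 mm farther back than shut.
Start: joints at [-1.269, 0.477, 0.022, 1.555, -0.011, 1.109, -0.083], TCP at [0.269, 0.619, 0.231] pointing down, gripper open.
Joint ranges: [-2.96, 2.96], [-0.34, 2.1], [-1.41, 1.46], [0.24, 2.44], [-1.37, 4.51], [0.17, 1.92], [-2.96, 2.96]. Speed limits (rad/s): [2.39, 2.39, 3.14, 3.14, 3.14, 3.14, 3.14].

## Interface

Orientations are given as a rotation vector (axis times angle).
In Python, from bench import r, imaging gives the robot as it stands.
- The arm moves only by the tool jog_arm, never from a script. Its argument "rows" is a list of rows, each an object with "delta_rot": the turn, a rotation vector about the tool's x, y, z in degrees, a list of three; "xyz": the shift along the tool's x, y, z in cm, a list of three; "fingers": the closure, from 0 (fully open) to 1 (shut). A call has exactly 5 rows; each row is the pose to reach, as a shift and turn from the pose measured when the call began, along the tool's axes at that moment; what a row does not reach only later rows make up. A row lasts 1/12 s, in which the tool goes at most 41.7 mm and 7.16 degrees, less where a joint would pass 70% of its speed; a pose out of reach is approached as far as the arm can. A call with a gripper value outside its range is refused whole. The fingers move at their own pace and stop on an object; "grip_force" is the grip in N (left out, the last holds). Time passes only in rows, so rows that repeat a pose let the fingers close, or fill a call up. It gives the time, the measured TCP pose, the force and the opening at its end, in the units of the state.
- r.get_obs(): the state, without advancing time (a new reading comes with each control period).
- imaging.grab_frame(name): name is "side" or "top"; returns the picture (480x640x3 uint8, blue, green, red); there is no depth.
- imaging.camera_info(name): a dict with "camera_matrix" (3x3 intrinsics, pixels), "xyz" and "attitude" of the camera in the world. Camera axes: x right, y down, z forward; pixel columns grow to the right and rows downward; lengths in m; the calibration is good to about 2 mm. A picture is of the moment at which its call begins. camera_info takes no time and is no camera call.
- r.hand_in(): hands the job in, once; it reports no verdict.
Trained networks look in the newest picture that a camera, given by its name, has taken for a name from the list of things; names that differ only in an ending like _2 or _b are one class to them, and where a whole thing is asked for, a point or a joint stands for the part that bears it (a point fixed in the world has none). Each returns a list of dicts, best first, with "conf" (0 to 1); they miss things now and then, are a little off and sometimes report something else, mostly with a low value. They report only what shows in the picture. A call takes as long as a camera call.
- imaging.find_in(camera, query): "position" ([column, row] in pixels, amid what is visible of it).
- imaging.cut_out(camera, query): "region" (480x640 bool, what is visible of it) and "position" ([column, row] in pixels, amid what is visible of it).
- imaging.tip_of(camera, query): "position" ([column, row] in pixels: a listed point, or the origin of a listed thing).
The state is a dict: "clock": time; "joints": joint angles; "qvel": joint speeds; "tau": joint torques, N m; "tcp_pos": TCP position; "orientation": TCP orientation; "contact_force": force on the tool from outside, world axes, zero at the start; "moment": the same for the moment, N m; "grip_width": finger opening in m.
Only numpy, scipy, OpenCV 4.12 (cv2) and the standard library are available. Lean on these libraries where they do the work, as an engineer would, in place of code of your own. Each camera call takes 0.05 s, during which the arm holds its last target.

## Working session

There is one attempt and no reset: what is moved stays moved. The work goes in short steps, Python scripts to look and compute and a tool call to move; the robot and the scene stay as the last step left them, time stands still between calls to the robot, and variables do not carry over. Pictures are saved under pics/ and viewed, and the job is handed in when it is done.

Besides the shell and the picture viewer there is one more tool, called after "Call:" as name(argument=value, ...) on one line, values as JSON. jog_arm: Moves the arm, as the interface text tells. Its arguments: {"type":"object","properties":{"rows":{"type":"array","items":{"type":"object","properties":{"delta_rot":{"type":"array","items":{"type":"number"}},"xyz":{"type":"array","items":{"type":"number"}},"fingers":{"type":"number"}}}},"grip_force":{"type":"number"}},"required":["rows"]}

```bash
ls; mkdir -p pics
python3 - <<'E'
from bench import r, imaging
import cv2
print(r.get_obs())
for n in ("side","top"):
    im=imaging.grab_frame(n); cv2.imwrite(f"pics/{n}0.png",im); print(imaging.camera_info(n))
E
```

```text
pics
{'clock': 0.0, 'joints': array([-1.26907981,  0.47781288,  0.02234246,  1.55645692, -0.01151262,
        1.1092713 , -0.08310716]), 'qvel': array([-0.00037453,  0.00054081,  0.0016767 , -0.00116511, -0.0002109 ,
       -0.00174349,  0.00035965]), 'tau': array([ 1.86537891e-04, -5.96459198e+01,  1.60798822e+00, -2.81186932e+01,
        1.24080377e-02,  9.29700269e-03,  8.88861081e-06]), 'tcp_pos': array([0.2687252 , 0.61856207, 0.23031488]), 'orientation': array([-6.39182771e-01, -3.07562896e+00,  2.83282564e-03]), 'contact_force': array([ 1.29705146,  0.27078605, -0.09721182]), 'moment': array([ 0.04176808,  0.0049668 , -0.02829308]), 'grip_width': 0.08582257087241583}
{'camera_matrix': array([[610.23847165,   0.        , 323.35158217],
       [  0.        , 610.23847165, 243.50165092],
       [  0.        ,   0.        ,   1.        ]]), 'xyz': array([0.02090357, 1.49065844, 1.15003939]), 'attitude': array([-0.44823848,  2.59325037, -1.42328747])}
{'camera_matrix': array([[560.09108674,   0.        , 324.01048597],
       [  0.        , 560.09108674, 237.97647408],
       [  0.        ,   0.        ,   1.        ]]), 'xyz': array([0.15184106, 0.05730696, 1.63367544]), 'attitude': array([-1.80549388,  2.37216124, -0.27502512])}
```

View pics/side0.png

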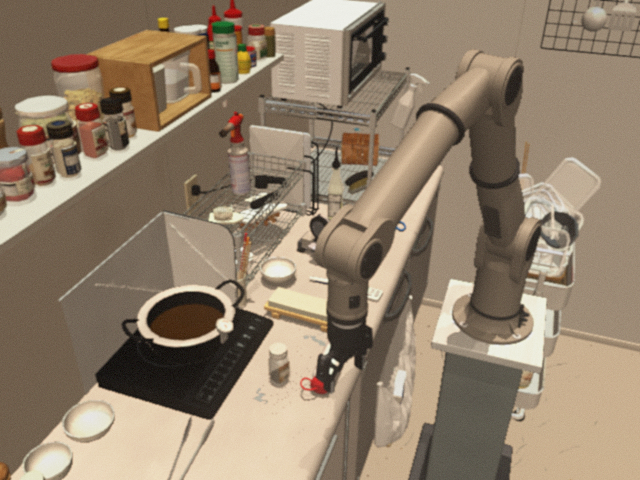

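View pics/top0.png

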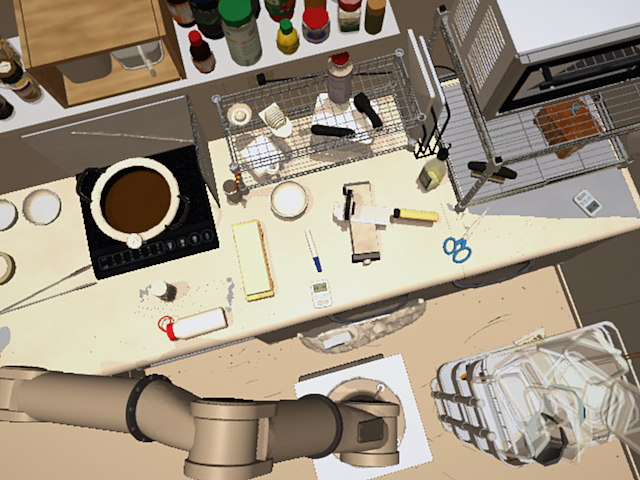

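```bash
cat > h.py <<'E'
from bench import r, imaging
import numpy as np, cv2
from scipy.spatial.transform import Rotation as R
def ray(cam,px):
    c=imaging.camera_info(cam);K=c["camera_matrix"]
    d=np.linalg.solve(K,[px[0],px[1],1.0]); A=R.from_rotvec(c["attitude"]).as_matrix()
    return c["xyz"],A@d
def atz(cam,px,z):
    o,d=ray(cam,px); return o+d*(z-o[2])/d[2]
def proj(cam,p):
    c=imaging.camera_info(cam);A=R.from_rotvec(c["attitude"]).as_matrix()
    q=A.T@(np.asarray(p)-c["xyz"]); u=c["camera_matrix"]@q; return u[:2]/u[2]
E
python3 - <<'E'
from h import *
im=imaging.grab_frame("top")
for q,z in [("knife_grip",.0595),("knife_edge",.058),("knife",.058),("pointer_tip",None),("marker_tip",None),("coarse_top",.058),("fine_top",.054),("pen",0),("timer",0),("scissors",0),("water_bowl",0)]:
    l=imaging.tip_of("top",q)[:2]
    for a in l:
        print(q,a["conf"],np.round(a["position"],1), np.round(atz("top",a["position"],z if z is not None else .15),4))
for q,z in [("fine_stone",.054),("coarse_stone",.058),("knife",.06)]:
    for a in imaging.cut_out("top",q)[:1]:
        m=a["region"]; ys,xs=np.nonzero(m); print(q,a["conf"],m.sum())
        rect=cv2.minAreaRect(np.c_[xs,ys].astype(np.float32)); b=cv2.boxPoints(rect)
        print(np.round(b), [np.round(atz("top",p,z),3) for p in b])
        np.save(q+".npy",m)
cv2.imwrite("pics/z1.png",cv2.resize(im[160:310,210:450],None,fx=3.3,fy=3.3,interpolation=cv2.INTER_CUBIC))
E
```

```text
knife_grip 0.96 [412.5 213.3] [ 0.5216 -0.3018  0.0595]
knife_edge 0.65 [363.5 226.5] [ 0.522  -0.1531  0.058 ]
knife 0.95 [361.1 211.8] [ 0.5665 -0.1588  0.058 ]
coarse_top 0.61 [360.3 217. ] [ 0.552  -0.1522  0.058 ]
fine_top 0.79 [249.5 258.5] [0.5192 0.1892 0.054 ]
pen 0.57 [312.1 250.8] [0.5047 0.008  0.    ]
pen 0.2 [321.8 292.8] [0.3755 0.0134 0.    ]
timer 0.62 [320.8 295.5] [0.3686 0.0184 0.    ]
scissors 0.92 [469.2 229.9] [ 0.4406 -0.4638  0.    ]
water_bowl 0.91 [290.9 199.8] [0.6756 0.0288 0.    ]
fine_stone 0.68 2250
[[231. 223.]
 [260. 218.]
 [275. 295.]
 [246. 301.]] [array([0.636, 0.216, 0.054]), array([0.63 , 0.13 , 0.054]), array([0.397, 0.143, 0.054]), array([0.403, 0.227, 0.054])]
coarse_stone 0.86 1628
[[341. 183.]
 [371. 179.]
 [381. 261.]
 [352. 265.]] [array([ 0.668, -0.127,  0.058]), array([ 0.655, -0.215,  0.058]), array([ 0.409, -0.173,  0.058]), array([ 0.421, -0.088,  0.058])]
knife 0.77 1476
[[333. 218.]
 [336. 187.]
 [440. 199.]
 [437. 230.]] [array([ 0.57 , -0.074,  0.06 ]), array([ 0.658, -0.109,  0.06 ]), array([ 0.542, -0.393,  0.06 ]), array([ 0.456, -0.354,  0.06 ])]
```

View pics/z1.png

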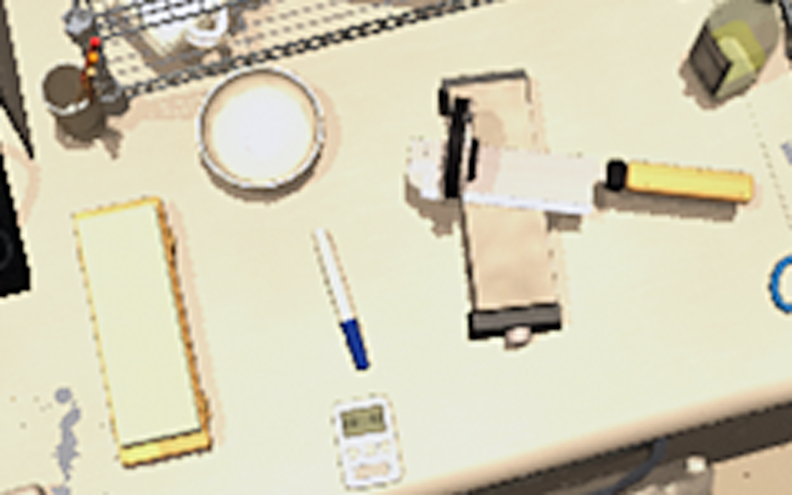

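Run:
```python
from h import *
im=cv2.imread("pics/top0.png")
f=lambda x,y,z:atz("top",(210+x/3.3,160+y/3.3),z)
def yaw(a,b): d=b-a; return np.degrees(np.arctan2(d[1],d[0]))
print("edge",yaw(f(590,213,.058),f(455,203,.058)), f(590,213,.058),f(455,203,.058))
hsv=cv2.cvtColor(im,cv2.COLOR_BGR2HSV)
# yellow handle pixels
m=((hsv[...,0]>15)&(hsv[...,0]<32)&(hsv[...,1]>120)&(hsv[...,2]>120)).astype(np.uint8)
mm=np.zeros_like(m); mm[195:230,385:445]=m[195:230,385:445]
ys,xs=np.nonzero(mm); print(len(xs),xs.min(),xs.max(),ys.min(),ys.max())
P=np.array([atz("top",(x,y),.0695)[:2] for x,y in zip(xs,ys)])
c=P.mean(0);u=np.linalg.svd(P-c)[2][0]; print("handle",c,np.degrees(np.arctan2(u[1],u[0])),np.ptp((P-c)@u), np.ptp((P-c)@np.array([-u[1],u[0]])), [c+u*s for s in (((P-c)@u).min(),((P-c)@u).max())])
# fine stone long edges
m=np.load("fine_stone.npy"); 
print("left", yaw(f(122,450,.054),f(77,215,.054)),"right",yaw(f(205,432,.054),f(158,200,.054)))
for p in [(77,215),(158,200),(200,430),(122,445)]: print(f(*p,.054))
# coarse
o=r.get_obs(); print(R.from_rotvec(o["orientation"]).as_matrix().round(3))
# several repeats of networks
for i in range(4):
    imaging.grab_frame("top")
    for q,z in [("knife_grip",.0595),("knife_edge",.058),("knife",.058),("fine_top",.054),("pointer_tip",.15),("marker_tip",.15)]:
        a=imaging.tip_of("top",q)
        if a: print(q,round(a[0]["conf"],2),atz("top",a[0]["position"],z).round(4))
```

```text
edge 70.10242099457798 [ 0.50796984 -0.2255692   0.058     ] [ 0.54853921 -0.11348277  0.058     ]
103 400 437 210 220
handle [ 0.50664735 -0.32106122] 70.13000588072732 0.10784931157723265 0.02547809404494098 [array([ 0.49075583, -0.36503301]), array([ 0.52741242, -0.26360437])]
left -2.8254736177134996 right -2.823317718639185
[0.62836714 0.21131852 0.054     ]
[0.6225498  0.13891187 0.054     ]
[0.4137193  0.15307465 0.054     ]
[0.41901658 0.22084665 0.054     ]
[[-0.917  0.398  0.   ]
 [ 0.398  0.917  0.   ]
 [ 0.     0.    -1.   ]]
knife_grip 0.66 [ 0.5211 -0.2901  0.0595]
knife_edge 0.92 [ 0.5259 -0.1458  0.058 ]
knife 0.85 [ 0.5599 -0.1563  0.058 ]
fine_top 0.89 [0.5156 0.185  0.054 ]
marker_tip 0.2 [0.471  0.0154 0.15  ]
knife_grip 0.82 [ 0.5183 -0.2956  0.0595]
knife_edge 0.61 [ 0.5312 -0.1467  0.058 ]
knife 0.92 [ 0.5579 -0.1627  0.058 ]
fine_top 0.62 [0.5182 0.1856 0.054 ]
marker_tip 0.36 [ 0.5376 -0.148   0.15  ]
knife_grip 0.96 [ 0.5178 -0.293   0.0595]
knife_edge 0.43 [0.384 0.378 0.058]
knife 0.61 [ 0.5634 -0.1622  0.058 ]
fine_top 0.57 [0.5171 0.1849 0.054 ]
knife_grip 0.59 [ 0.4293 -0.4409  0.0595]
knife_edge 0.93 [ 0.5254 -0.1508  0.058 ]
knife 0.62 [ 0.5595 -0.1556  0.058 ]
fine_top 0.84 [0.5209 0.1864 0.054 ]
marker_tip 0.68 [ 0.414  -0.4205  0.15  ]
```

```bash
cat >> h.py <<'E'
def tool_R(yaw,roll=0,pitch=0):
    # knife axes: x yaw(deg); roll=spine-up deg about -x ; pitch: tip-up deg
    c,s=np.cos(np.radians(yaw)),np.sin(np.radians(yaw))
    Kn=np.array([[c,-s,0],[s,c,0],[0,0,1]])
    Kn=Kn@R.from_euler('y',-pitch,degrees=True).as_matrix()@R.from_euler('x',-roll,degrees=True).as_matrix()
    return Kn, Kn@np.diag([1,-1,-1])
def delta(pos,Rt):
    o=r.get_obs(); R0=R.from_rotvec(o["orientation"]).as_matrix()
    d=R0.T@(np.asarray(pos)-o["tcp_pos"])*100
    rv=np.degrees(R.from_matrix(R0.T@Rt).as_rotvec())
    print("xyz cm",d.round(2),"rot",rv.round(2),"| clk",round(o["clock"],2),"q",o["joints"].round(2),"F",o["contact_force"].round(2),"w",round(o["grip_width"],4))
E
python3 - <<'E'
from h import *
delta((.46,.2,.32),tool_R(110)[1])
delta((.517,-.296,.2),tool_R(70.3)[1])
E
```

```text
xyz cm [-34.22 -30.83  -8.87] rot [ 0.   -0.   46.52] | clk 2.25 q [-1.27  0.48  0.02  1.56 -0.01  1.11 -0.08] F [-0.39  0.69 -0.61] w 0.0856
xyz cm [-59.21 -74.05   3.13] rot [ 0.   -0.   86.22] | clk 2.25 q [-1.27  0.48  0.02  1.56 -0.01  1.11 -0.08] F [-0.39  0.69 -0.61] w 0.0856
```

Call:
jog_arm(rows=[{"xyz": [-4, -1, -1.5], "delta_rot": [0, 0, 6], "fingers": 0}, {"xyz": [-7.5, -2.5, -3], "delta_rot": [0, 0, 12], "fingers": 0}, {"xyz": [-11, -4.5, -4.5], "delta_rot": [0, 0, 18], "fingers": 0}, {"xyz": [-14, -7, -6], "delta_rot": [0, 0, 24], "fingers": 0}, {"xyz": [-17, -10, -7], "delta_rot": [0, 0, 30], "fingers": 0}])

```text
clock: 2.67
tcp_pos: [0.3851, 0.4629, 0.3016]
orientation: [1.422, 2.801, 0.004]
contact_force: [0.8, 0.1, 1.0]
grip_width: 0.0854
```

Run:
```python
from h import *
print(r.get_obs()["tcp_pos"])
delta((.46,.2,.32),tool_R(110)[1])
delta((.517,-.296,.2),tool_R(70.3)[1])
```

```text
[0.38506691 0.46293736 0.30163892]
xyz cm [-25.65  -9.47  -1.87] rot [ 0.12 -0.05 16.18] | clk 2.67 q [-1.12  0.3   0.18  1.66 -0.06  1.18 -0.3 ] F [0.76 0.13 0.95] w 0.0854
xyz cm [-69.05 -34.18  10.05] rot [ 0.1  -0.09 55.88] | clk 2.67 q [-1.12  0.3   0.18  1.66 -0.06  1.18 -0.3 ] F [0.76 0.13 0.95] w 0.0854
```

Call:
jog_arm(rows=[{"xyz": [-4, -1, 0], "delta_rot": [0, 0, 4], "fingers": 0}, {"xyz": [-8, -2.2, 0], "delta_rot": [0, 0, 8], "fingers": 0}, {"xyz": [-12, -3.5, 0], "delta_rot": [0, 0, 12], "fingers": 0}, {"xyz": [-16, -5, 0], "delta_rot": [0, 0, 16], "fingers": 0}, {"xyz": [-20, -6.5, 0], "delta_rot": [0, 0, 20], "fingers": 0}])

```text
clock: 3.08
tcp_pos: [0.4499, 0.2648, 0.3016]
orientation: [1.891, 2.509, 0.005]
contact_force: [1.1, 0.5, -0.3]
grip_width: 0.0855
```

Run:
```python
from h import *
print(r.get_obs()["tcp_pos"])
delta((.517,-.296,.2),tool_R(70.3)[1])
```

```text
[0.44994701 0.26478332 0.30163155]
xyz cm [-55.78  -9.02  10.04] rot [ 0.1  -0.14 35.68] | clk 3.08 q [-0.94  0.16  0.33  1.85 -0.06  1.14 -0.31] F [ 1.11  0.46 -0.28] w 0.0855
```

Call:
jog_arm(rows=[{"xyz": [-4, -0.8, 0], "delta_rot": [0, 0, 3], "fingers": 0}, {"xyz": [-8, -1.6, 0], "delta_rot": [0, 0, 6], "fingers": 0}, {"xyz": [-12, -2.4, 0], "delta_rot": [0, 0, 9], "fingers": 0}, {"xyz": [-16, -3.2, 0], "delta_rot": [0, 0, 12], "fingers": 0}, {"xyz": [-20, -4, 0], "delta_rot": [0, 0, 15], "fingers": 0}])

```text
clock: 3.5
tcp_pos: [0.4663, 0.0595, 0.3015]
orientation: [-2.205, -2.237, -0.006]
contact_force: [1.4, 0.2, 0.1]
grip_width: 0.0852
```

Run:
```python
from h import *
print(r.get_obs()["tcp_pos"])
delta((.517,-.296,.2),tool_R(70.3)[1])
```

```text
[0.46630051 0.05952016 0.30148891]
xyz cm [-35.65   4.53  10.05] rot [ 0.11 -0.21 20.53] | clk 3.5 q [-0.73  0.05  0.5   1.96 -0.03  1.13 -0.21] F [1.4  0.17 0.11] w 0.0852
```

Call:
jog_arm(rows=[{"xyz": [-4, 0.5, 0.5], "delta_rot": [0, 0, 3], "fingers": 0}, {"xyz": [-8, 1, 1], "delta_rot": [0, 0, 6], "fingers": 0}, {"xyz": [-12, 1.5, 1.5], "delta_rot": [0, 0, 9], "fingers": 0}, {"xyz": [-16, 2, 2], "delta_rot": [0, 0, 12], "fingers": 0}, {"xyz": [-20, 2.5, 3], "delta_rot": [0, 0, 15], "fingers": 0}])

```text
clock: 3.92
tcp_pos: [0.4948, -0.1421, 0.2719]
orientation: [2.48, 1.928, 0.01]
contact_force: [1.0, 1.0, 0.7]
grip_width: 0.0851
```

Run:
```python
from h import *
print(r.get_obs()["tcp_pos"])
delta((.517,-.296,.16),tool_R(70.3)[1])
```

```text
[ 0.49484549 -0.14206501  0.27187888]
xyz cm [-14.43   5.9   11.14] rot [ 0.24 -0.29  5.41] | clk 3.92 q [-0.45  0.19  0.71  1.92 -0.15  1.07  0.07] F [1.05 0.98 0.71] w 0.0851
```

Call:
jog_arm(rows=[{"xyz": [-4, 1.5, 1.5], "delta_rot": [0, 0, 2], "fingers": 0}, {"xyz": [-7.5, 3, 3], "delta_rot": [0, 0, 4], "fingers": 0}, {"xyz": [-11, 4.5, 4.5], "delta_rot": [0.2, -0.3, 5.4], "fingers": 0}, {"xyz": [-14.4, 5.9, 6.5], "delta_rot": [0.2, -0.3, 5.4], "fingers": 0}, {"xyz": [-14.4, 5.9, 9], "delta_rot": [0.2, -0.3, 5.4], "fingers": 0}])

```text
clock: 4.33
tcp_pos: [0.5171, -0.3043, 0.1826]
orientation: [2.568, 1.795, -0.001]
contact_force: [-0.3, -0.5, 0.8]
grip_width: 0.0854
```

Run:
```python
from h import *
print(r.get_obs()["tcp_pos"])
im=imaging.grab_frame("top")
for q in ["knife_grip","knife_edge","knife","pointer_tip","marker_tip"]:
    a=imaging.tip_of("top",q)
    if a: print(q,round(a[0]["conf"],2),a[0]["position"],atz("top",a[0]["position"],.0595).round(4))
im=imaging.grab_frame("side")
for q in ["knife_grip","knife_edge","knife","pointer_tip","marker_tip"]:
    a=imaging.tip_of("side",q)
    if a: print(q,round(a[0]["conf"],2),a[0]["position"],atz("side",a[0]["position"],.0595).round(4))
cv2.imwrite("pics/s2.png",im)
delta((.517,-.296,.0405),tool_R(70.3)[1])
```

```text
[ 0.51709061 -0.3043366   0.18255221]
knife_edge 0.65 [363.2, 225.9] [ 0.5236 -0.1526  0.0595]
knife 0.78 [362.4, 213.1] [ 0.5613 -0.1612  0.0595]
knife_grip 0.78 [352.9, 222.0] [ 0.5182 -0.2926  0.0595]
knife_edge 0.76 [334.1, 242.2] [ 0.5385 -0.1441  0.0595]
knife 0.82 [327.3, 240.0] [ 0.5642 -0.1492  0.0595]
xyz cm [-0.08 -0.05 14.17] rot [ 0.12 -0.02  0.06] | clk 4.93 q [-0.1   0.47  0.7   1.84 -0.37  0.96  0.41] F [ 0.49  0.49 -1.29] w 0.0854
```

View pics/s2.png

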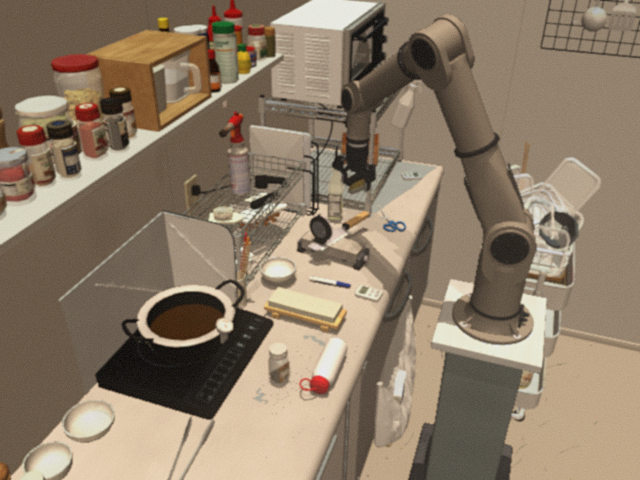

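Call:
jog_arm(rows=[{"xyz": [0, 0, 4], "delta_rot": [0, 0, 0], "fingers": 0}, {"xyz": [0, 0, 8], "delta_rot": [0, 0, 0], "fingers": 0}, {"xyz": [0, 0, 11.5], "delta_rot": [0, 0, 0], "fingers": 0}, {"xyz": [0, 0, 14.4], "delta_rot": [0.1, 0, 0], "fingers": 0}, {"xyz": [0, 0, 14.4], "delta_rot": [0.1, 0, 0], "fingers": 0}])

```text
clock: 5.35
tcp_pos: [0.5146, -0.2929, 0.0333]
orientation: [-2.56, -1.807, 0.006]
contact_force: [-0.5, 1.0, -0.7]
grip_width: 0.0854
```

Run:
```python
from h import *
im=imaging.grab_frame("top")
cv2.imwrite("pics/t3.png",cv2.resize(im[150:290,320:500],None,fx=4,fy=4,interpolation=cv2.INTER_CUBIC))
im=imaging.grab_frame("side")
cv2.imwrite("pics/s3.png",cv2.resize(im[130:280,260:440],None,fx=4,fy=4,interpolation=cv2.INTER_CUBIC))
delta((.517,-.296,.0385),tool_R(70.3)[1])
```

```text
xyz cm [-0.07 -0.03 -0.01] rot [-0.06 -0.01  0.06] | clk 5.45 q [ 0.01  0.66  0.56  1.92 -0.52  0.71  0.53] F [-0.25 -0.56  0.84] w 0.0858
```

View pics/t3.png

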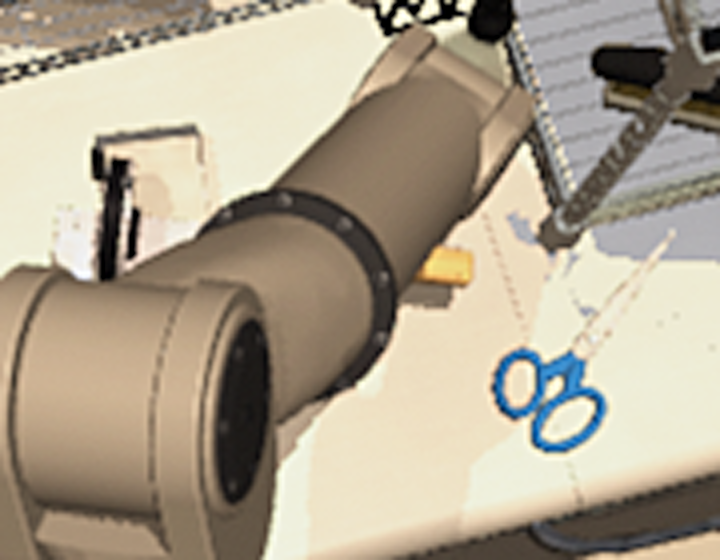

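View pics/s3.png

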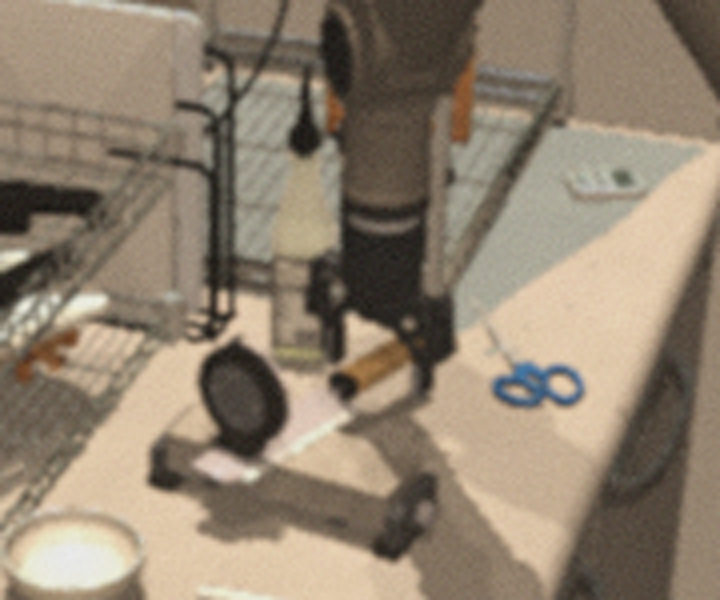

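Call:
jog_arm(grip_force=110, rows=[{"xyz": [0, 0, 0], "delta_rot": [0, 0, 0], "fingers": 0.4}, {"xyz": [0, 0, 0], "delta_rot": [0, 0, 0], "fingers": 0.6}, {"xyz": [0, 0, 0], "delta_rot": [0, 0, 0], "fingers": 1}, {"xyz": [0, 0, 0], "delta_rot": [0, 0, 0], "fingers": 1}, {"xyz": [0, 0, 0], "delta_rot": [0, 0, 0], "fingers": 1}])

```text
clock: 5.87
tcp_pos: [0.5182, -0.2956, 0.0394]
orientation: [2.567, 1.81, 0.001]
contact_force: [4.1, -2.1, -1.0]
grip_width: 0.0258
```

Call:
jog_arm(rows=[{"xyz": [0, 0, 0], "delta_rot": [0, 0, 0], "fingers": 1}, {"xyz": [0, 0, 0], "delta_rot": [0, 0, 0], "fingers": 1}, {"xyz": [0, 0, 0], "delta_rot": [0, 0, 0], "fingers": 1}, {"xyz": [0, 0, 0], "delta_rot": [0, 0, 0], "fingers": 1}, {"xyz": [0, 0, -0.5], "delta_rot": [0, 0, 0], "fingers": 1}])

```text
clock: 6.28
tcp_pos: [0.5176, -0.2953, 0.0436]
orientation: [-2.567, -1.81, 0.0]
contact_force: [1.0, -0.1, -2.8]
grip_width: 0.0242
```

Run:
```python
from h import *
print(r.get_obs())
```

```text
{'clock': 6.2833, 'joints': array([ 1.35252957e-03,  6.56835652e-01,  5.62844544e-01,  1.91404984e+00,
       -5.17539187e-01,  7.19020735e-01,  5.26909570e-01]), 'qvel': array([-0.05661422, -0.09133143,  0.07878798, -0.01718444,  0.07942719,
        0.11603532, -0.05725046]), 'tau': array([ 6.39557987e-01, -5.56117165e+01,  1.13517585e+01, -1.89581662e+01,
       -3.97495693e-01, -4.30369901e-02,  1.24031436e-01]), 'tcp_pos': array([ 0.51761953, -0.29531735,  0.04363537]), 'orientation': array([-2.56727712e+00, -1.80977374e+00,  3.78592708e-04]), 'contact_force': array([ 1.00381595, -0.07843155, -2.76328073]), 'moment': array([-0.40740451,  0.08912933, -0.00390359]), 'grip_width': 0.024212392767032194}
```

Call:
jog_arm(rows=[{"xyz": [0, 0, -2], "delta_rot": [0, 0, 0], "fingers": 1}, {"xyz": [0, 0, -5], "delta_rot": [0, 0, 0], "fingers": 1}, {"xyz": [0, 0, -9], "delta_rot": [0, 0, 0], "fingers": 1}, {"xyz": [0, 0, -13], "delta_rot": [0, 0, 0], "fingers": 1}, {"xyz": [0, 0, -17], "delta_rot": [0, 0, 0], "fingers": 1}])

```text
clock: 6.7
tcp_pos: [0.5167, -0.2953, 0.215]
orientation: [-2.567, -1.808, 0.003]
contact_force: [1.2, 0.3, -2.1]
grip_width: 0.0245
```

Run:
```python
from h import *
o=r.get_obs();print(o["tcp_pos"],o["contact_force"],o["moment"])
delta((.42,-.05,.42),tool_R(30)[1])
im=imaging.grab_frame("side")
cv2.imwrite("pics/s4.png",im)
```

```text
[ 0.51670722 -0.29531067  0.21496067] [ 1.20277624  0.26239492 -2.10616782] [-0.33371446  0.04072219 -0.0362582 ]
xyz cm [ 19.83 -17.41 -20.48] rot [-0.11  0.08 40.33] | clk 6.7 q [-0.13  0.44  0.73  1.8  -0.33  1.03  0.38] F [ 1.2   0.26 -2.11] w 0.0245
```

View pics/s4.png

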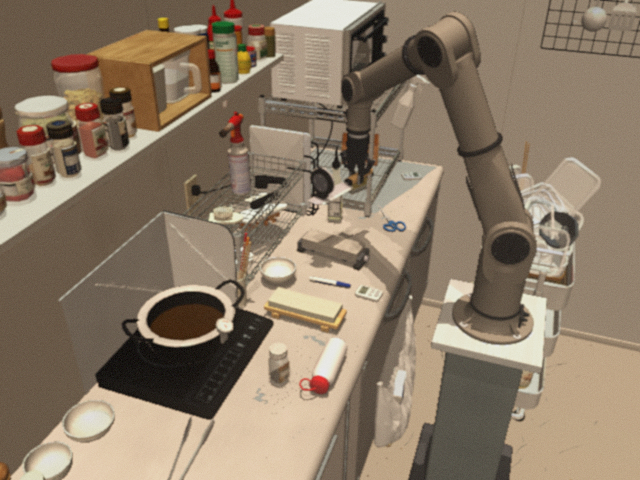

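Call:
jog_arm(rows=[{"xyz": [2, -2, -2.5], "delta_rot": [0, 0, 5], "fingers": 1}, {"xyz": [4, -4, -5], "delta_rot": [0, 0, 11], "fingers": 1}, {"xyz": [6, -6, -7.5], "delta_rot": [0, 0, 18], "fingers": 1}, {"xyz": [8, -8, -10], "delta_rot": [0, 0, 24], "fingers": 1}, {"xyz": [10.5, -10, -12], "delta_rot": [0, 0, 30], "fingers": 1}])

```text
clock: 7.17
tcp_pos: [0.4647, -0.1774, 0.3342]
orientation: [2.923, 1.134, 0.011]
contact_force: [-0.2, 0.9, -1.9]
grip_width: 0.0242
```

Run:
```python
from h import *
o=r.get_obs();print(o["tcp_pos"],o["contact_force"],o["moment"])
delta((.42,.1,.48),tool_R(10,10)[1])
```

```text
[ 0.46471724 -0.17744431  0.33416196] [-0.19292728  0.8973136  -1.88423805] [-0.1562986   0.1361192   0.00836192]
xyz cm [ 15.47 -23.37 -14.72] rot [-9.33 -3.18 32.3 ] | clk 7.17 q [-0.6   0.08  0.92  1.88 -0.07  1.2  -0.49] F [-0.19  0.9  -1.88] w 0.0242
```

Call:
jog_arm(rows=[{"xyz": [2, -3, -2], "delta_rot": [-1.5, 0, 5], "fingers": 1}, {"xyz": [4, -6, -4], "delta_rot": [-3, -1, 11], "fingers": 1}, {"xyz": [6, -9, -6], "delta_rot": [-4, -1, 17], "fingers": 1}, {"xyz": [8, -12, -8], "delta_rot": [-5, -1.5, 22], "fingers": 1}, {"xyz": [10, -15, -10], "delta_rot": [-6, -2, 27], "fingers": 1}])

```text
clock: 7.58
tcp_pos: [0.4446, -0.0539, 0.4018]
orientation: [3.001, 0.532, 0.016]
contact_force: [0.8, 1.0, -2.8]
grip_width: 0.0242
```

Run:
```python
from h import *
o=r.get_obs();print(o["tcp_pos"],o["contact_force"],o["moment"])
delta((.42,.3,.5),tool_R(-15,15)[1])
```

```text
[ 0.44462779 -0.05385757  0.4017639 ] [ 0.81430405  0.95524265 -2.82740331] [ 0.02695107  0.29359043 -0.00225542]
xyz cm [  9.79 -32.99 -13.05] rot [-9.18 -5.89 34.64] | clk 7.58 q [-0.81 -0.13  0.66  1.87  0.18  1.36 -1.41] F [ 0.81  0.96 -2.83] w 0.0242
```

Run:
```python
from h import *
delta((.44,.33,.48),tool_R(-18,15)[1])
```

```text
xyz cm [ 12.71 -35.3  -11.28] rot [-9.12 -6.42 37.6 ] | clk 7.58 q [-0.81 -0.13  0.66  1.87  0.18  1.36 -1.41] F [ 0.81  0.96 -2.83] w 0.0242
```

Call:
jog_arm(rows=[{"xyz": [1.3, -3.8, -1], "delta_rot": [-1, -0.7, 5], "fingers": 1}, {"xyz": [2.6, -7.5, -2], "delta_rot": [-2, -1.5, 10], "fingers": 1}, {"xyz": [4, -11, -3], "delta_rot": [-3, -2, 15], "fingers": 1}, {"xyz": [5.3, -15, -4], "delta_rot": [-4, -3, 19], "fingers": 1}, {"xyz": [6.7, -18.5, -5], "delta_rot": [-5, -3.5, 23], "fingers": 1}])

```text
clock: 8.0
tcp_pos: [0.4415, 0.1483, 0.4334]
orientation: [2.953, -0.085, -0.026]
contact_force: [1.1, 0.8, -2.5]
grip_width: 0.0243
```

Run:
```python
from h import *
o=r.get_obs();print(o["tcp_pos"],o["contact_force"],o["moment"])
delta((.44,.33,.48),tool_R(-18,15)[1])
```

```text
[0.44149952 0.14827943 0.43336481] [ 1.09146584  0.7863706  -2.48740181] [ 0.24810684  0.17895399 -0.00872789]
xyz cm [ -1.27 -16.95  -7.94] rot [-4.16 -2.58 14.43] | clk 8.0 q [-0.95  0.03  0.41  1.7   0.14  1.53 -2.19] F [ 1.09  0.79 -2.49] w 0.0243
```

Call:
jog_arm(rows=[{"xyz": [-0.3, -3.5, -1.6], "delta_rot": [-0.8, -0.5, 2.5], "fingers": 1}, {"xyz": [-0.5, -7, -3.2], "delta_rot": [-1.6, -1, 5], "fingers": 1}, {"xyz": [-0.8, -10.5, -4.8], "delta_rot": [-2.5, -1.5, 8], "fingers": 1}, {"xyz": [-1, -13.5, -6.5], "delta_rot": [-3.4, -2, 10], "fingers": 1}, {"xyz": [-1.3, -16, -8], "delta_rot": [-4.2, -2.5, 12], "fingers": 1}])

```text
clock: 8.42
tcp_pos: [0.4382, 0.3236, 0.4816]
orientation: [2.853, -0.389, -0.066]
contact_force: [0.9, 0.5, -2.7]
grip_width: 0.0246
```

Run:
```python
from h import *
delta((.44,.33,.48),tool_R(-18,15)[1])
im=imaging.grab_frame("side"); cv2.imwrite("pics/s5.png",im)
o=r.get_obs();Kn=R.from_rotvec(o["orientation"]).as_matrix()@np.diag([1,-1,-1])
g=o["tcp_pos"]+.019*Kn[:,2]; D=g+Kn@[.18,.008,.0585]
px=proj("side",D);print("dial",px,D)
for q in ["pointer_tip","marker_tip","knife","knife_grip","pointer","marker"]:
    for a in imaging.tip_of("side",q)[:2]: print(q,round(a["conf"],2),a["position"])
x,y=px.astype(int); cv2.imwrite("pics/s5z.png",cv2.resize(im[max(0,y-40):y+40,x-50:x+50],None,fx=7.5,fy=7.5,interpolation=cv2.INTER_CUBIC))
```

```text
xyz cm [ 0.01 -0.69 -0.02] rot [ 0.19 -0.09  2.46] | clk 8.42 q [-1.08  0.26  0.35  1.36  0.04  1.77 -2.57] F [ 0.88  0.48 -2.68] w 0.0246
dial [245.1044075  155.48457549] [0.61867629 0.30904867 0.55256874]
marker_tip 0.52 [247.7, 143.5]
marker_tip 0.41 [330.6, 252.4]
knife 0.93 [263.6, 180.1]
knife_grip 0.66 [315.5, 195.3]
knife_grip 0.16 [320.3, 379.1]Traceback (most recent call last):
  File "<stdin>", line 8, in <module>
ValueError: it knows: coarse_stone, coarse_top, fine_stone, fine_top, knife, knife_edge, knife_grip, marker_tip, pen, pointer_tip, scissors, spice_jar, timer, water_bottle, water_bowl
```

View pics/s5.png

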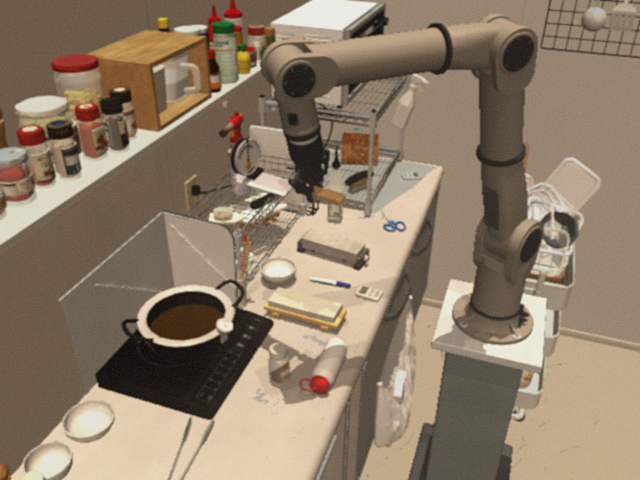

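Run:
```python
from h import *
im=cv2.imread("pics/s5.png")
cv2.imwrite("pics/s5z.png",cv2.resize(im[120:200,205:285],None,fx=7.5,fy=7.5,interpolation=cv2.INTER_CUBIC))
o=r.get_obs();print(o["clock"],o["joints"].round(2),o["orientation"])
```

```text
8.6667 [-1.08  0.26  0.35  1.36  0.05  1.76 -2.57] [ 2.85317477 -0.39083215 -0.06434947]
```

View pics/s5z.png

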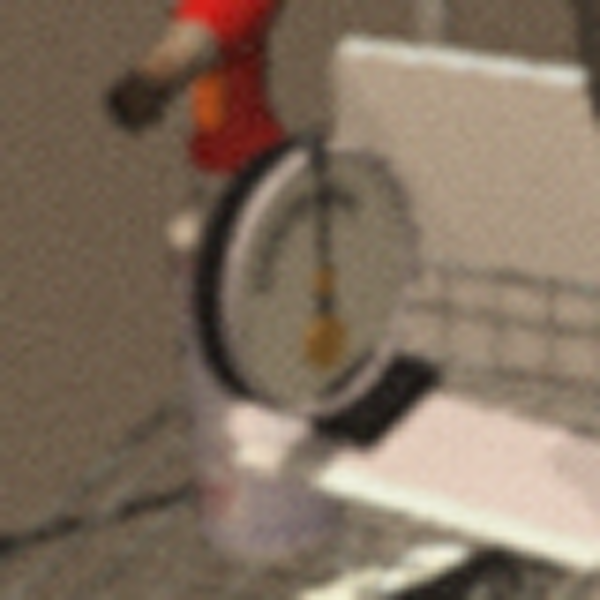

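```bash
cat >> h.py <<'E'
def kn():
    o=r.get_obs();Kn=R.from_rotvec(o["orientation"]).as_matrix()@np.diag([1,-1,-1])
    g=o["tcp_pos"]+.019*Kn[:,2]; D=g+Kn@[.18,.008,.0585]
    return g,Kn,D
def avg(cam,n):
    return np.mean([imaging.grab_frame(cam).astype(float) for _ in range(n)],0)
E
python3 - <<'E'
from h import *
a=avg("side",8); np.save("a15.npy",a); 
g,Kn,D=kn(); np.savez("k15.npz",g=g,Kn=Kn,D=D)
roll=np.degrees(np.arctan2(Kn[2,1]*-1,Kn[2,2])); print("roll",roll,"pitch",np.degrees(np.arcsin(Kn[2,0])),r.get_obs()["clock"])
x0,y0=220,125
z=cv2.resize(np.clip(a[y0:y0+60,x0:x0+60],0,255).astype(np.uint8),None,fx=10,fy=10,interpolation=cv2.INTER_LANCZOS4)
cv2.imwrite("pics/a15.png",z)
for t in (0,5,10,15,20,25):
    p=D+.0355*Kn@[0,np.sin(np.radians(-t))*1,np.cos(np.radians(t))]
    print(t,(proj("side",p)-[x0,y0])*10)
for i in range(3):
  imaging.grab_frame("side")
  for q in ["pointer_tip","marker_tip"]:
    print(q,[(round(a["conf"],2),(np.array(a["position"])-[x0,y0])*10) for a in imaging.tip_of("side",q)[:1]])
E
```

```text
roll 15.049113145497213 pitch -0.4631143429255567 9.0667
0 [227.30284513 157.20020986]
5 [235.78464045 150.31338718]
10 [244.45288116 144.45398392]
15 [253.23790164 139.66442035]
20 [262.06964888 135.97792218]
25 [270.87831203 133.41837643]
pointer_tip [(0.64, array([290., 179.]))]
marker_tip [(0.5, array([238., 196.]))]
pointer_tip [(0.61, array([287., 216.]))]
marker_tip [(0.36, array([273., 203.]))]
pointer_tip [(0.5, array([1009., 2526.]))]
marker_tip [(0.75, array([ 820., 1942.]))]
```

View pics/a15.png

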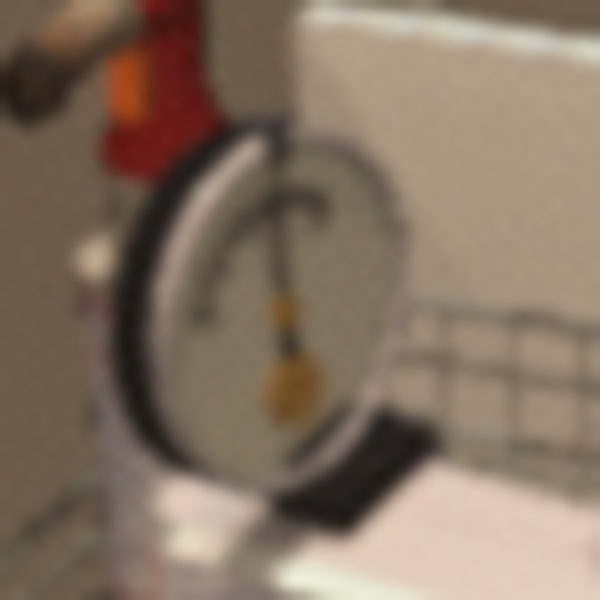

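Call:
jog_arm(rows=[{"xyz": [0, 0, 0], "delta_rot": [-5, 0, 0], "fingers": 1}, {"xyz": [0, 0, 0], "delta_rot": [-10, 0, 0], "fingers": 1}, {"xyz": [0, 0, 0], "delta_rot": [-15, 0, 0], "fingers": 1}, {"xyz": [0, 0, 0], "delta_rot": [-17, 0, 0], "fingers": 1}, {"xyz": [0, 0, 0], "delta_rot": [-17, 0, 0], "fingers": 1}])

```text
clock: 9.93
tcp_pos: [0.444, 0.3144, 0.4634]
orientation: [2.584, -0.348, -0.124]
contact_force: [1.6, -0.5, -5.4]
grip_width: 0.024
```

```bash
cat >> h.py <<'E'
def shot(name,n=8,wait=0):
    for _ in range(wait): imaging.grab_frame("side")
    a=avg("side",n); g,Kn,D=kn()
    roll=np.degrees(np.arctan2(-Kn[2,1],Kn[2,2])); pitch=np.degrees(np.arcsin(Kn[2,0]))
    np.savez(name+".npz",a=a,g=g,Kn=Kn,D=D,roll=roll)
    c=proj("side",D)+[3,0.5]; x0,y0=np.round(c).astype(int)-[28,28]
    z=cv2.resize(np.clip(a[y0:y0+56,x0:x0+56],0,255).astype(np.uint8),None,fx=10,fy=10,interpolation=cv2.INTER_LANCZOS4)
    cv2.imwrite("pics/"+name+".png",z); o=r.get_obs()
    print(name,"roll",roll,"pitch",pitch,"clk",o["clock"],"q",o["joints"].round(2),"x0y0",x0,y0,"c",c)
E
python3 - <<'E'
from h import *
shot("r32",8,8)
E
```

```text
r32 roll 30.75776019988644 pitch -1.1164034737682325 clk 10.7333 q [-1.41  0.51  0.91  1.3  -0.03  1.91 -2.32] x0y0 216 139 c [243.78763062 166.67402491]
```

View pics/r32.png

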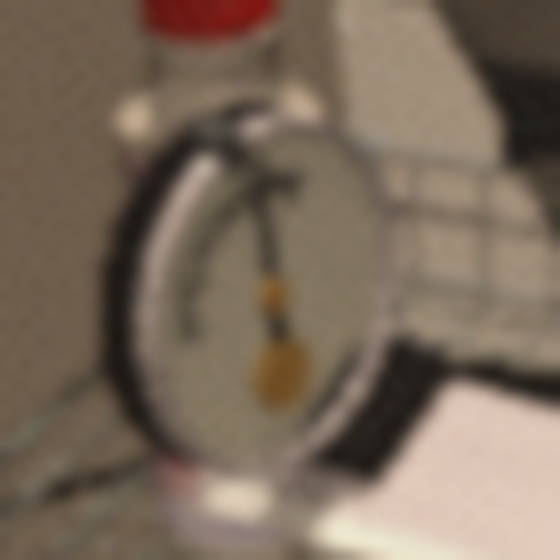

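Run:
```python
from h import *
import sys
outs=[]
def rect(a,g,Kn,D,off,S=5):
    v=np.arange(-50,50.01,1/S)/1000
    Y,Z=np.meshgrid(-v[::-1]*-1,v[::-1])  # col: y from -50..50
    Y=np.tile(v,(len(v),1)); Z=np.tile(v[::-1][:,None],(1,len(v)))
    P=D+np.stack([np.full_like(Y,off[0]),Y+off[1],Z+off[2]],-1)@Kn.T
    c=imaging.camera_info("side");A=R.from_rotvec(c["attitude"]).as_matrix()
    q=(P-c["xyz"])@A; u=q@c["camera_matrix"].T; u=u[...,:2]/u[...,2:]
    return cv2.remap(a.astype(np.float32),u[...,0].astype(np.float32),u[...,1].astype(np.float32),cv2.INTER_CUBIC)
a15=np.load("a15.npy");k=np.load("k15.npz")
i1=rect(a15,k["g"],k["Kn"],k["D"],(-.012,0,0),3.6)
k=np.load("r32.npz")
i2=rect(k["a"],k["g"],k["Kn"],k["D"],(-.012,0,0),3.6)
out=np.clip(np.hstack([i1,i2]),0,255).astype(np.uint8)
for j in (0,1):
    cv2.circle(out,(180+361*j,180),int(35.5*3.6),(0,255,0),1); cv2.circle(out,(180+361*j,180),int(44*3.6),(255,0,0),1)
cv2.imwrite("pics/rect.png",out); print(out.shape)
```

```text
(361, 722, 3)
```

View pics/rect.png

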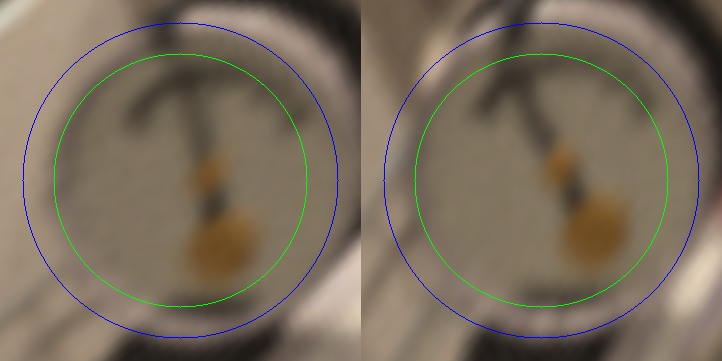

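Run:
```python
from h import *
print("jar top",atz("top",(162,291),.109),atz("top",(170,297),0.0),"bottle",[atz("top",p,.03).round(3) for p in((168,330),(228,318))])
print("jar side",atz("side",(279,378),0), "bottle side",atz("side",(318,385),0.03),atz("side",(336,350),.03))
print("bowl",atz("top",(290,199),.03))
print("fine corners side",[atz("side",p,.054).round(3) for p in ((278,288),(347,312),(332,325),(268,305))])
```

```text
jar top [0.48218205 0.43748822 0.109     ] [0.48216812 0.44556767 0.        ] bottle [array([0.385, 0.463, 0.03 ]), array([0.373, 0.291, 0.03 ])]
jar side [0.493905  0.4403819 0.       ] bottle side [0.38067133 0.45687628 0.03      ] [0.37827096 0.32024297 0.03      ]
bowl [0.6691118  0.03130649 0.03      ]
fine corners side [array([0.618, 0.148, 0.054]), array([0.39 , 0.185, 0.054]), array([0.412, 0.254, 0.054]), array([0.613, 0.233, 0.054])]
```

Run:
```python
from h import *
g,Kn,D=kn();print(r.get_obs()["tcp_pos"],np.degrees(np.arctan2(Kn[1,0],Kn[0,0])))
delta((.42,.36,.48),tool_R(18,8)[1])
delta((.40,.40,.50),tool_R(30,0)[1])
```

```text
[0.44398374 0.31465781 0.46473418] -15.657990760086754
xyz cm [-3.56 -2.45 -3.15] rot [ 21.77  12.27 -31.59] | clk 10.73 q [-1.41  0.51  0.91  1.3  -0.03  1.91 -2.32] F [-0.39  0.71 -1.97] w 0.0245
xyz cm [-6.61 -4.3  -6.52] rot [ 28.65  13.27 -44.23] | clk 10.73 q [-1.41  0.51  0.91  1.3  -0.03  1.91 -2.32] F [-0.39  0.71 -1.97] w 0.0245
```

Call:
jog_arm(rows=[{"xyz": [-0.8, -0.5, -1], "delta_rot": [4, 2, -5.5], "fingers": 1}, {"xyz": [-1.6, -1, -2], "delta_rot": [8, 4.5, -11], "fingers": 1}, {"xyz": [-2.4, -1.5, -3], "delta_rot": [12, 6.5, -17], "fingers": 1}, {"xyz": [-3.2, -2, -3.5], "delta_rot": [16, 9, -23], "fingers": 1}, {"xyz": [-4, -2.5, -4], "delta_rot": [20, 11, -28], "fingers": 1}])

```text
clock: 11.15
tcp_pos: [0.4166, 0.3669, 0.4875]
orientation: [2.945, 0.37, 0.02]
contact_force: [-1.0, -0.4, -2.6]
grip_width: 0.0243
```

Run:
```python
from h import *
g,Kn,D=kn();print(r.get_obs()["tcp_pos"],np.degrees(np.arctan2(Kn[1,0],Kn[0,0])))
delta((.40,.44,.53),tool_R(48,0)[1])
```

```text
[0.41655576 0.36690025 0.4874664 ] 14.288697825919929
xyz cm [ 0.16 -6.64 -5.49] rot [  9.52   3.4  -33.58] | clk 11.15 q [-1.53  0.24  0.8   1.42 -0.02  1.64 -2.06] F [-0.96 -0.42 -2.6 ] w 0.0243
```

Call:
jog_arm(rows=[{"xyz": [0, -1.3, -1], "delta_rot": [2, 0.7, -6.7], "fingers": 1}, {"xyz": [0, -2.6, -2], "delta_rot": [4, 1.4, -13.4], "fingers": 1}, {"xyz": [0, -4, -3.2], "delta_rot": [6, 2, -20], "fingers": 1}, {"xyz": [0, -5.3, -4.3], "delta_rot": [8, 2.7, -27], "fingers": 1}, {"xyz": [0.2, -6.6, -5.5], "delta_rot": [9.5, 3.4, -33.6], "fingers": 1}])

```text
clock: 11.57
tcp_pos: [0.4001, 0.4395, 0.5308]
orientation: [-2.866, -1.286, 0.001]
contact_force: [0.6, 0.2, -2.9]
grip_width: 0.0243
```

Run:
```python
from h import *
g,Kn,D=kn();print(r.get_obs()["tcp_pos"],np.degrees(np.arctan2(Kn[1,0],Kn[0,0])))
delta((.36,.50,.55),tool_R(83,0)[1])
```

```text
[0.40009211 0.43947272 0.53080356] 48.32292800145483
xyz cm [ 1.85 -7.02 -1.91] rot [-5.000e-02 -1.000e-02 -3.468e+01] | clk 11.57 q [-1.44  0.25  0.68  1.29 -0.16  1.66 -1.52] F [ 0.56  0.23 -2.88] w 0.0243
```

Call:
jog_arm(rows=[{"xyz": [0.4, -1.4, -0.4], "delta_rot": [0, 0, -7], "fingers": 1}, {"xyz": [0.8, -2.8, -0.8], "delta_rot": [0, 0, -14], "fingers": 1}, {"xyz": [1.2, -4.2, -1.2], "delta_rot": [0, 0, -21], "fingers": 1}, {"xyz": [1.6, -5.6, -1.6], "delta_rot": [0, 0, -28], "fingers": 1}, {"xyz": [1.9, -7, -2], "delta_rot": [0, 0, -35], "fingers": 1}])

```text
clock: 11.98
tcp_pos: [0.3604, 0.5002, 0.5507]
orientation: [2.341, 2.094, -0.002]
contact_force: [0.1, 0.6, -3.1]
grip_width: 0.0246
```

Run:
```python
from h import *
g,Kn,D=kn();print(r.get_obs()["tcp_pos"],np.degrees(np.arctan2(Kn[1,0],Kn[0,0])))
delta((.32,.54,.55),tool_R(118,0)[1])
```

```text
[0.36037773 0.50024015 0.55068729] 83.61044885644257
xyz cm [ 3.5  -4.46  0.06] rot [ -0.04   0.07 -34.39] | clk 11.98 q [-1.44  0.29  0.56  1.18 -0.15  1.71 -1.03] F [ 0.08  0.59 -3.07] w 0.0246
```

Call:
jog_arm(rows=[{"xyz": [0.7, -1, 0.5], "delta_rot": [0, 0, -7], "fingers": 1}, {"xyz": [1.4, -2, 1], "delta_rot": [0, 0, -14], "fingers": 1}, {"xyz": [2.1, -3, 1.5], "delta_rot": [0, 0, -21], "fingers": 1}, {"xyz": [2.8, -4, 2], "delta_rot": [0, 0, -28], "fingers": 1}, {"xyz": [3.5, -5, 2.5], "delta_rot": [0, 0, -35], "fingers": 1}])

```text
clock: 12.4
tcp_pos: [0.3146, 0.5404, 0.5251]
orientation: [1.596, 2.704, -0.004]
contact_force: [-0.8, 0.2, -2.6]
grip_width: 0.0245
```

Run:
```python
from h import *
g,Kn,D=kn();print(r.get_obs()["tcp_pos"],np.degrees(np.arctan2(Kn[1,0],Kn[0,0])))
delta((.28,.60,.52),tool_R(153,0)[1])
```

```text
[0.31458761 0.54042115 0.52509848] 118.90217866011824
xyz cm [ 6.89 -0.15  0.49] rot [ -0.11   0.15 -34.1 ] | clk 12.4 q [-1.45  0.29  0.43  1.21 -0.12  1.66 -0.54] F [-0.76  0.2  -2.61] w 0.0245
```

Call:
jog_arm(rows=[{"xyz": [1.3, 0, 0], "delta_rot": [0, 0, -7], "fingers": 1}, {"xyz": [2.6, 0, 0], "delta_rot": [0, 0, -14], "fingers": 1}, {"xyz": [4, 0, 0], "delta_rot": [0, 0, -21], "fingers": 1}, {"xyz": [5.3, 0, 0], "delta_rot": [0, 0, -28], "fingers": 1}, {"xyz": [6.8, 0, 0], "delta_rot": [0, 0, -35], "fingers": 1}])

```text
clock: 12.82
tcp_pos: [0.2823, 0.5999, 0.5247]
orientation: [0.702, 3.059, -0.006]
contact_force: [0.1, -0.1, -2.8]
grip_width: 0.0243
```

Run:
```python
from h import *
g,Kn,D=kn();print(r.get_obs()["tcp_pos"],np.degrees(np.arctan2(Kn[1,0],Kn[0,0])))
delta((.24,.66,.52),tool_R(188,0)[1])
```

```text
[0.28230361 0.59988511 0.52472835] 154.15768779697078
xyz cm [6.43 3.57 0.44] rot [ -0.24   0.15 -33.84] | clk 12.82 q [-1.43  0.37  0.32  1.1  -0.11  1.69 -0.02] F [ 0.09 -0.09 -2.8 ] w 0.0243
```

Call:
jog_arm(rows=[{"xyz": [1.3, 0.7, 0.1], "delta_rot": [0, 0, -7], "fingers": 1}, {"xyz": [2.6, 1.4, 0.2], "delta_rot": [0, 0, -14], "fingers": 1}, {"xyz": [3.9, 2.1, 0.3], "delta_rot": [0, 0, -21], "fingers": 1}, {"xyz": [5.2, 2.8, 0.4], "delta_rot": [0, 0, -28], "fingers": 1}, {"xyz": [6.4, 3.6, 0.5], "delta_rot": [0, 0, -35], "fingers": 1}])

```text
clock: 13.23
tcp_pos: [0.2405, 0.6605, 0.5191]
orientation: [-0.259, 3.128, -0.009]
contact_force: [-0.9, 0.3, -2.9]
grip_width: 0.0243
```

Run:
```python
from h import *
g,Kn,D=kn();print(r.get_obs()["tcp_pos"],np.degrees(np.arctan2(Kn[1,0],Kn[0,0])))
delta((.20,.70,.52),tool_R(223,8)[1])
```

```text
[0.24045538 0.66053554 0.51906345] -170.54135780797662
xyz cm [ 3.34  4.56 -0.13] rot [ -8.14   2.37 -33.49] | clk 13.23 q [-1.42  0.45  0.19  0.98 -0.08  1.72  0.48] F [-0.88  0.32 -2.87] w 0.0243
```

Call:
jog_arm(rows=[{"xyz": [0.7, 0.9, 0], "delta_rot": [-1.5, 0.5, -6.7], "fingers": 1}, {"xyz": [1.4, 1.8, 0], "delta_rot": [-3, 1, -13.4], "fingers": 1}, {"xyz": [2, 2.7, 0], "delta_rot": [-4.5, 1.5, -20], "fingers": 1}, {"xyz": [2.7, 3.6, 0], "delta_rot": [-6, 2, -27], "fingers": 1}, {"xyz": [3.3, 4.5, 0], "delta_rot": [-8, 2.4, -33.5], "fingers": 1}])

```text
clock: 13.65
tcp_pos: [0.2003, 0.7, 0.5184]
orientation: [1.139, -2.867, -0.197]
contact_force: [0.0, -0.0, -3.1]
grip_width: 0.0244
```

Run:
```python
from h import *
g,Kn,D=kn();print(r.get_obs()["tcp_pos"],np.degrees(np.arctan2(Kn[1,0],Kn[0,0])))
delta((.17,.72,.52),tool_R(263,18)[1])
```

```text
[0.20031118 0.70003282 0.51838578] -136.65776083835425
xyz cm [0.83 3.52 0.32] rot [ -9.71   8.89 -38.7 ] | clk 13.65 q [-1.35  0.45  0.05  0.98 -0.14  1.64  1.  ] F [ 0.   -0.01 -3.11] w 0.0244
```

Call:
jog_arm(rows=[{"xyz": [0.2, 0.7, 0], "delta_rot": [-1.7, 1.5, -6.6], "fingers": 1}, {"xyz": [0.3, 1.4, 0], "delta_rot": [-3.4, 3.1, -13.3], "fingers": 1}, {"xyz": [0.5, 2.1, 0], "delta_rot": [-5.1, 4.6, -20], "fingers": 1}, {"xyz": [0.6, 2.8, 0.1], "delta_rot": [-6.8, 6.2, -27], "fingers": 1}, {"xyz": [0.8, 3.5, 0.3], "delta_rot": [-8.5, 7.7, -33.5], "fingers": 1}])

```text
clock: 14.07
tcp_pos: [0.1714, 0.7201, 0.5204]
orientation: [1.845, -2.283, -0.331]
contact_force: [1.0, 0.5, -2.3]
grip_width: 0.0247
```

Run:
```python
from h import *
g,Kn,D=kn();print(r.get_obs()["tcp_pos"],np.degrees(np.arctan2(Kn[1,0],Kn[0,0])))
delta((.17,.72,.52),tool_R(263,15)[1])
im=imaging.grab_frame("side");cv2.imwrite("pics/s6.png",im)
```

```text
[0.1714284  0.72009907 0.52044714] -102.08235961970891
xyz cm [0.04 0.12 0.08] rot [ 1.76  1.1  -4.97] | clk 14.07 q [-1.25  0.55 -0.09  0.84 -0.25  1.76  1.55] F [ 1.    0.53 -2.28] w 0.0247
```

View pics/s6.png

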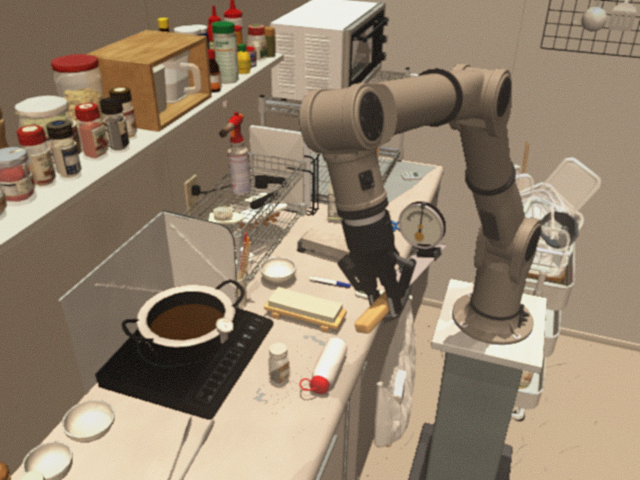

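Run:
```python
from h import *
g,Kn,D=kn(); c=imaging.camera_info("side")
v=Kn.T@(c["xyz"]-D); print("camera in knife frame",v/np.linalg.norm(v),np.linalg.norm(v))
shot("v15",8,6)
```

```text
camera in knife frame [-0.80744706 -0.43414336  0.39943558] 1.1128893712351067
v15 roll 16.753521823139142 pitch 0.3772971462393268 clk 14.8167 q [-1.25  0.55 -0.09  0.84 -0.25  1.76  1.55] x0y0 395 194 c [423.0720028  222.47744466]
```

View pics/v15.png

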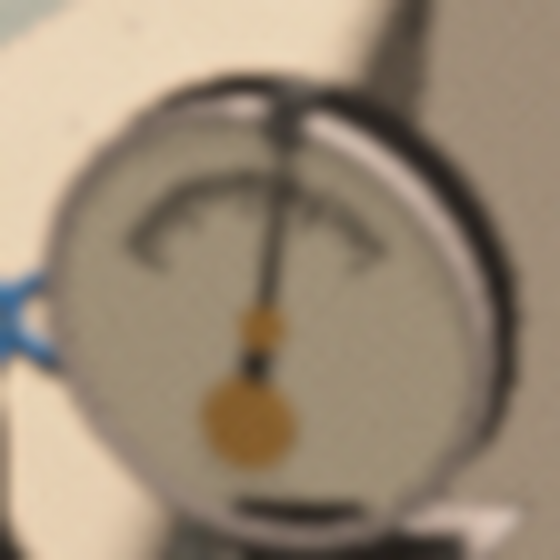

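Call:
jog_arm(rows=[{"xyz": [0, 0, 0], "delta_rot": [-4, 0, 0], "fingers": 1}, {"xyz": [0, 0, 0], "delta_rot": [-8, 0, 0], "fingers": 1}, {"xyz": [0, 0, 0], "delta_rot": [-11, 0, 0], "fingers": 1}, {"xyz": [0, 0, 0], "delta_rot": [-12, 0, 0], "fingers": 1}, {"xyz": [0, 0, 0], "delta_rot": [-12, 0, 0], "fingers": 1}])

```text
clock: 15.23
tcp_pos: [0.1722, 0.7196, 0.5192]
orientation: [1.732, -2.162, -0.546]
contact_force: [0.5, -0.2, -3.3]
grip_width: 0.0246
```

Run:
```python
from h import *
shot("v28",8,10)
```

```text
v28 roll 28.75601722180083 pitch 0.3832334974967534 clk 16.1333 q [-1.14  0.57 -0.15  0.87 -0.43  1.75  1.59] x0y0 387 196 c [415.40182721 224.02757896]
```

View pics/v28.png

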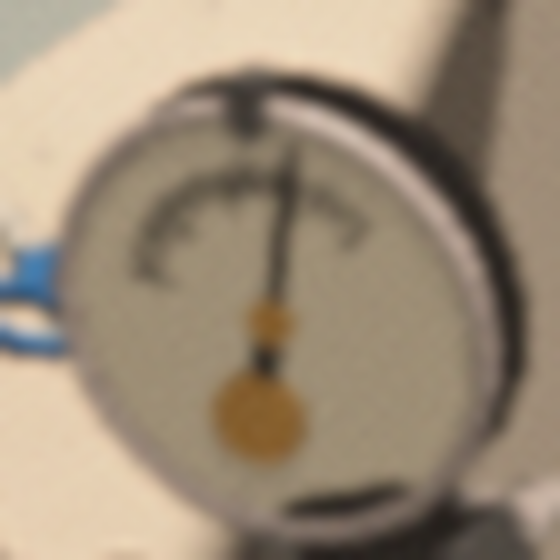

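Call:
jog_arm(rows=[{"xyz": [0, 0, 0], "delta_rot": [5, 0, 0], "fingers": 1}, {"xyz": [0, 0, 0], "delta_rot": [10, 0, 0], "fingers": 1}, {"xyz": [0, 0, 0], "delta_rot": [16, 0, 0], "fingers": 1}, {"xyz": [0, 0, 0], "delta_rot": [22, 0, 0], "fingers": 1}, {"xyz": [0, 0, 0], "delta_rot": [24, 0, 0], "fingers": 1}])

```text
clock: 16.55
tcp_pos: [0.1665, 0.7209, 0.5217]
orientation: [1.941, -2.399, -0.093]
contact_force: [-1.6, 0.3, -2.2]
grip_width: 0.0239
```

Run:
```python
from h import *
shot("v04",8,12)
```

```text
v04 roll 4.754683319774166 pitch 0.3796853920297328 clk 17.55 q [-1.37  0.54 -0.04  0.83 -0.06  1.77  1.51] x0y0 403 195 c [431.37738326 222.65007841]
```

View pics/v04.png

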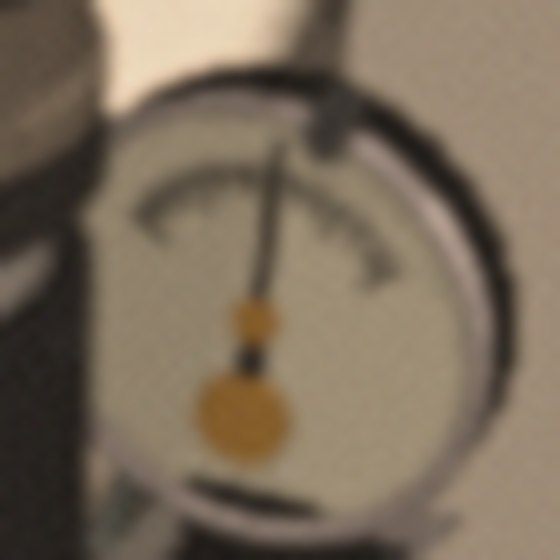

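```bash
cat > an.py <<'E'
from h import *
def blobs(n):
    k=np.load(n+".npz"); a=k["a"]; Kn=k["Kn"];D=k["D"]
    c=proj("side",D)
    x0,y0=np.round(c).astype(int)-[25,25]
    sub=a[y0:y0+60,x0:x0+60]
    b,g,rr=sub[...,0],sub[...,1],sub[...,2]
    w=np.clip((rr-b)-45,0,None)  # gold
    m=(w>0).astype(np.uint8); n_,lab,st,_=cv2.connectedComponentsWithStats(m,connectivity=4)
    res=[]
    for i in range(1,n_):
        if st[i,4]>=5:
            ys,xs=np.nonzero(lab==i); ww=w[ys,xs]; res.append((st[i,4],(xs*ww).sum()/ww.sum()+x0,(ys*ww).sum()/ww.sum()+y0))
    return a,Kn,D,c,res,float(k["roll"])
if __name__=="__main__":
    tiles=[]
    for n in ("v04","v15","v28"):
        a,Kn,D,c,res,roll=blobs(n)
        print(n,roll,c.round(2),[tuple(np.round(t,2)) for t in res])
        J=np.stack([(proj("side",D+Kn[:,i]*.001)-c) for i in range(3)],1) # px/mm
        print(J.round(3).tolist())
E
python3 an.py
```

```text
v04 4.754683319774166 [428.38 222.15] [(np.float64(98.0), np.float64(420.49), np.float64(199.88)), (np.float64(29.0), np.float64(428.13), np.float64(226.68)), (np.float64(90.0), np.float64(426.9), np.float64(236.44))]
[[0.224, -0.523, 0.014], [-0.243, -0.114, -0.493]]
v15 16.753521823139142 [420.07 221.98] [(np.float64(335.0), np.float64(407.25), np.float64(204.21)), (np.float64(28.0), np.float64(420.78), np.float64(226.35)), (np.float64(250.0), np.float64(401.15), np.float64(243.09)), (np.float64(91.0), np.float64(419.41), np.float64(235.91))]
[[0.228, -0.505, -0.097], [-0.241, -0.009, -0.501]]
v28 28.75601722180083 [412.4  223.53] [(np.float64(341.0), np.float64(403.6), np.float64(205.51)), (np.float64(26.0), np.float64(413.56), np.float64(227.81)), (np.float64(318.0), np.float64(394.73), np.float64(244.15)), (np.float64(86.0), np.float64(412.47), np.float64(237.4))]
[[0.23, -0.465, -0.2], [-0.24, 0.093, -0.487]]
```

```bash
cat > an2.py <<'E'
from an import *
hub={"v04":(428.13,226.68),"v15":(420.78,226.35),"v28":(413.56,227.81)}
S=24; tiles=[]
for n in ("v04","v15","v28"):
    a,Kn,D,c,res,roll=blobs(n)
    J=np.stack([(proj("side",D+Kn[:,i]*.001)-c) for i in range(3)],1)
    h=np.array(hub[n]); top=h+J@[0,-35.5*np.sin(np.radians(17)),35.5*np.cos(np.radians(17))]
    o=np.floor(top-[5.5,6]).astype(int); 
    sub=a[o[1]:o[1]+24,o[0]:o[0]+11]
    z=cv2.resize(np.clip(sub,0,255).astype(np.uint8),None,fx=S,fy=S,interpolation=cv2.INTER_CUBIC)
    for m in (12,14,16,18,20,22):
        p=h+J@[0,-35.5*np.sin(np.radians(m)),35.5*np.cos(np.radians(m))]
        q=((p-o+.5)*S).astype(int); cv2.circle(z,tuple(map(int,q)),2,(0,255,0) if m!=18 else (0,0,255),-1)
    p=h+J@[0,-35.5*np.sin(np.radians(roll)),35.5*np.cos(np.radians(roll))]
    q=((p-o+.5)*S).astype(int); cv2.drawMarker(z,tuple(map(int,q)),(255,0,0),0,14,1)
    tiles.append(z)
out=np.hstack(tiles); cv2.imwrite("pics/mk.png",out); print(out.shape)
E
python3 an2.py
```

```text
(576, 792, 3)
```

View pics/mk.png

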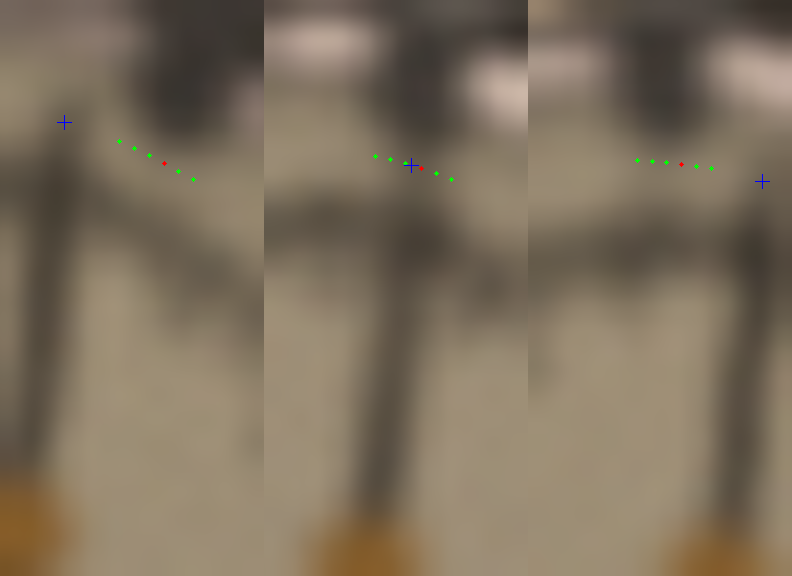

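```bash
cat > an3.py <<'E'
from an import *
hub={"v04":(428.13,226.68),"v15":(420.78,226.35),"v28":(413.56,227.81)}
def prof(n,h,rs,ts):
    a,Kn,D,c,res,roll=blobs(n)
    J=np.stack([(proj("side",D+Kn[:,i]*.001)-c) for i in range(3)],1)
    T,Rr=np.meshgrid(np.radians(ts),rs)
    p=np.array(h)+np.stack([-Rr*np.sin(T),Rr*np.cos(T)],-1)@J[:,1:].T
    g=a.mean(-1).astype(np.float32)
    return cv2.remap(g,p[...,0].astype(np.float32),p[...,1].astype(np.float32),cv2.INTER_CUBIC),roll
ts=np.arange(-5,45,.5)
for n in hub:
    print(n)
    for rs,lab in (((12,14,16,18,20),"needle in"),((22,),"22"),((24,),"24"),((29,30,31,32),"needle out"),((36,),"36"),((37,),"37"),((38,),"38"),((39,),"39"),((40,),"40"),((41,),"41")):
        P,roll=prof(n,hub[n],rs,ts); p=P.mean(0)
        # darkest with baseline-subtracted centroid around min
        rng=(ts>roll-9)&(ts<roll+9) if rs[0]<35 else (ts>7)&(ts<29)
        i=np.where(rng)[0][np.argmin(p[rng])]; 
        w=slice(max(0,i-14),i+15); q=p[w]; thr=(q.min()+min(q[:5].max(),q[-5:].max()))/2; ww=np.clip(thr-q,0,None)
        print(lab,"min at",ts[i],"cent",round((ts[w]*ww).sum()/ww.sum(),2),"val",p[i].round(1), "rel roll",round(roll,2))
E
python3 an3.py
```

```text
v04
needle in min at 5.5 cent 5.5 val 74.8 rel roll 4.75
22 min at 5.0 cent 4.8 val 70.4 rel roll 4.75
24 min at 5.0 cent 4.75 val 70.2 rel roll 4.75
needle out min at 5.0 cent 4.87 val 64.9 rel roll 4.75
36 min at 7.5 cent 5.6 val 99.0 rel roll 4.75
37 min at 17.0 cent 17.03 val 88.3 rel roll 4.75
38 min at 17.0 cent 17.04 val 73.8 rel roll 4.75
39 min at 17.0 cent 17.08 val 62.0 rel roll 4.75
40 min at 16.0 cent 16.95 val 57.5 rel roll 4.75
41 min at 16.0 cent 16.75 val 53.0 rel roll 4.75
v15
needle in min at 18.0 cent 17.78 val 79.8 rel roll 16.75
22 min at 18.0 cent 18.09 val 80.7 rel roll 16.75
24 min at 17.5 cent 17.54 val 79.8 rel roll 16.75
needle out min at 18.5 cent 18.87 val 68.7 rel roll 16.75
36 min at 17.0 cent 17.26 val 87.1 rel roll 16.75
37 min at 17.5 cent 17.13 val 79.2 rel roll 16.75
38 min at 17.5 cent 17.11 val 70.9 rel roll 16.75
39 min at 17.5 cent 17.06 val 63.1 rel roll 16.75
40 min at 16.5 cent 16.61 val 60.6 rel roll 16.75
41 min at 16.0 cent 16.2 val 58.5 rel roll 16.75
v28
needle in min at 29.5 cent 29.48 val 76.9 rel roll 28.76
22 min at 30.5 cent 30.3 val 74.6 rel roll 28.76
24 min at 30.5 cent 30.73 val 69.2 rel roll 28.76
needle out min at 29.5 cent 29.1 val 63.4 rel roll 28.76
36 min at 28.5 cent 30.12 val 99.4 rel roll 28.76
37 min at 15.5 cent 15.88 val 90.3 rel roll 28.76
38 min at 16.0 cent 16.1 val 76.9 rel roll 28.76
39 min at 17.0 cent 16.44 val 64.9 rel roll 28.76
40 min at 16.5 cent 16.46 val 59.3 rel roll 28.76
41 min at 17.0 cent 16.39 val 56.9 rel roll 28.76
```

```bash
cat > an4.py <<'E'
import an, numpy as np
from h import *
k=np.load("k15.npz"); Kn=k["Kn"]
np.savez("w15.npz",a=np.load("a15.npy"),g=k["g"],Kn=Kn,D=k["D"],roll=15.05)
for n in ("w15","r32","v04","v15","v28"):
    a,Kn,D,c,res,roll=an.blobs(n)
    print(n,c.round(1),[tuple(np.round(t,2)) for t in res if t[0]<150])
    J=np.stack([(proj("side",D+Kn[:,i]*.001)-c) for i in range(3)],1)
    # per mm depth -> tangential deg at r=38, m=17.
    m=np.radians(17); t=J@[0,-np.cos(m),-np.sin(m)]; rad=J@[0,-np.sin(m),np.cos(m)]
    s=np.linalg.solve(np.c_[t,rad],J[:,0]); print("  depth->tang mm/mm",s[0],"deg/mm@38",np.degrees(s[0]/38), "radial",s[1], "px/mm tang",np.hypot(*t))
E
python3 an4.py
```

```text
w15 [246.3 153.1] [(np.float64(10.0), np.float64(225.82), np.float64(128.35)), (np.float64(143.0), np.float64(234.29), np.float64(134.8)), (np.float64(6.0), np.float64(229.03), np.float64(150.34)), (np.float64(11.0), np.float64(247.81), np.float64(155.77)), (np.float64(41.0), np.float64(248.78), np.float64(163.41))]
  depth->tang mm/mm -1.1117087268008872 deg/mm@38 -1.6762162656198185 radial 0.6134359384112097 px/mm tang 0.30917412217261797
r32 [240.8 166.2] [(np.float64(31.0), np.float64(236.24), np.float64(141.41)), (np.float64(6.0), np.float64(228.95), np.float64(150.41)), (np.float64(10.0), np.float64(242.8), np.float64(167.91)), (np.float64(41.0), np.float64(243.57), np.float64(175.87))]
  depth->tang mm/mm -0.8698493960615127 deg/mm@38 -1.3115447159560065 radial 0.8947546627039186 px/mm tang 0.3546833069627707
v04 [428.4 222.2] [(np.float64(98.0), np.float64(420.49), np.float64(199.88)), (np.float64(29.0), np.float64(428.13), np.float64(226.68)), (np.float64(90.0), np.float64(426.9), np.float64(236.44))]
  depth->tang mm/mm 0.22227507037826594 deg/mm@38 0.33514272167494685 radial 0.6841418807741658 px/mm tang 0.556437853009547
v15 [420.1 222. ] [(np.float64(28.0), np.float64(420.78), np.float64(226.35)), (np.float64(91.0), np.float64(419.41), np.float64(235.91))]
  depth->tang mm/mm 0.37716904797344264 deg/mm@38 0.5686893318906721 radial 0.6283672659172668 px/mm tang 0.5346267869138782
v28 [412.4 223.5] [(np.float64(26.0), np.float64(413.56), np.float64(227.81)), (np.float64(86.0), np.float64(412.47), np.float64(237.4))]
  depth->tang mm/mm 0.5171479326728133 deg/mm@38 0.779747208580733 radial 0.5418530151005024 px/mm tang 0.5060757183700632
```

```bash
cat > an5.py <<'E'
import an3
from an3 import *
H=dict(hub); H["w15"]=(247.81,155.77); H["r32"]=(242.8,167.91)
for n in ("w15","r32"):
    print(n)
    for rs,lab in (((10,12,14),"needle in"),((14,16,18,20),"needle mid"),((29,30,31,32),"out"),((36,),"36"),((37,),"37"),((38,),"38"),((39,),"39"),((40,),"40"),((41,),"41"),((42,),"42"),((43,),"43"),((45,),"45")):
        ts=np.arange(-20,50,2.)
        P,roll=prof(n,H[n],rs,ts); p=P.mean(0)
        print(lab," ".join(f"{v:.0f}" for v in p))
E
python3 an5.py | sed -n '/w15/,$p'
```

```text
w15
needle in 109 107 106 104 102 100 97 94 92 89 87 84 83 81 79 78 77 77 77 77 78 80 82 83 86 88 90 93 95 98 100 102 104 106 107
needle mid 111 110 110 109 107 105 103 100 98 95 92 89 86 83 81 79 78 77 77 78 80 82 85 88 91 94 96 99 101 103 104 105 106 106 107
out 78 77 75 74 74 72 72 72 72 73 74 72 70 68 66 64 63 62 62 64 67 70 73 75 79 81 83 85 86 87 87 88 89 90 90
36 94 96 97 96 94 96 97 95 94 95 94 95 95 92 89 86 81 77 74 73 75 80 86 92 98 101 102 105 105 105 105 104 104 103 104
37 100 98 101 101 97 99 100 97 97 97 96 97 96 92 91 87 80 74 70 68 70 74 80 87 94 98 100 102 102 102 102 101 100 100 101
38 106 103 105 104 103 102 103 101 98 101 101 98 98 96 93 88 79 72 66 62 63 68 74 82 90 95 98 100 99 99 99 99 98 97 96
39 113 112 110 111 111 107 109 106 104 107 105 103 105 102 97 93 81 71 63 57 58 63 70 79 88 93 97 98 96 96 96 96 96 95 94
40 121 122 118 121 120 119 116 114 114 114 114 113 113 111 107 99 85 72 62 54 56 62 70 79 89 94 98 98 97 97 97 96 96 95 94
41 132 132 131 132 132 130 126 126 125 125 126 123 124 125 117 108 90 74 62 54 56 63 72 83 94 99 103 104 103 103 103 102 102 10
[... 1272 characters left out ...]
02 102 101 100 100
40 119 119 122 121 121 121 123 122 124 126 124 121 126 124 115 104 87 64 53 47 50 62 77 90 104 113 116 116 114 110 107 106 104 104 105
41 127 128 130 132 129 131 131 134 133 136 133 133 137 136 125 108 85 62 49 47 54 68 89 105 117 125 129 128 124 118 114 112 111 113 116
42 135 136 138 140 139 140 142 145 145 145 144 147 148 147 133 108 83 59 48 49 61 80 101 118 130 139 141 137 131 124 120 120 121 126 130
43 143 144 145 146 146 147 150 153 155 153 154 157 158 156 137 106 78 57 49 54 69 88 111 129 141 149 146 138 131 126 124 126 131 137 145
45 148 149 149 148 151 153 157 160 162 159 162 166 168 154 125 91 67 55 57 65 81 100 115 130 135 133 123 117 115 118 127 135 148 156 163
```

Run:
```python
from h import *
delta((.15,.72,.52),tool_R(-68,6)[1])
delta((.13,.72,.52),tool_R(-42,6)[1])
```

```text
xyz cm [0.43 1.98 0.2 ] rot [ -1.09   2.85 -34.21] | clk 17.55 q [-1.37  0.54 -0.04  0.83 -0.06  1.77  1.51] F [-0.8   0.75 -3.03] w 0.0243
xyz cm [0.86 3.93 0.37] rot [ -0.93   5.31 -60.1 ] | clk 17.55 q [-1.37  0.54 -0.04  0.83 -0.06  1.77  1.51] F [-0.8   0.75 -3.03] w 0.0243
```

Call:
jog_arm(rows=[{"xyz": [0.1, 0.4, 0], "delta_rot": [-0.2, 0.6, -7], "fingers": 1}, {"xyz": [0.2, 0.8, 0], "delta_rot": [-0.4, 1.2, -14], "fingers": 1}, {"xyz": [0.3, 1.2, 0.1], "delta_rot": [-0.6, 1.8, -21], "fingers": 1}, {"xyz": [0.4, 1.6, 0.1], "delta_rot": [-0.8, 2.4, -28], "fingers": 1}, {"xyz": [0.4, 2, 0.2], "delta_rot": [-1, 2.9, -35], "fingers": 1}])

```text
clock: 17.97
tcp_pos: [0.1496, 0.7203, 0.5203]
orientation: [2.549, -1.683, -0.088]
contact_force: [0.3, 0.4, -1.8]
grip_width: 0.0243
```

Run:
```python
from h import *
delta((.13,.72,.52),tool_R(-42,6)[1])
```

```text
xyz cm [-0.74  1.81  0.21] rot [ -0.08   2.6  -24.73] | clk 17.97 q [-1.35  0.57 -0.15  0.78 -0.01  1.85  2.07] F [ 0.3   0.36 -1.83] w 0.0243
```

Call:
jog_arm(rows=[{"xyz": [-0.2, 0.5, 1], "delta_rot": [0, 0.7, -6.5], "fingers": 1}, {"xyz": [-0.4, 0.9, 2], "delta_rot": [0, 1.3, -13], "fingers": 1}, {"xyz": [-0.6, 1.4, 3], "delta_rot": [0, 2, -19.5], "fingers": 1}, {"xyz": [-0.7, 1.8, 3], "delta_rot": [0, 2.6, -25], "fingers": 1}, {"xyz": [-0.7, 1.8, 3], "delta_rot": [0, 2.6, -25], "fingers": 1}])

```text
clock: 18.38
tcp_pos: [0.1257, 0.7186, 0.4914]
orientation: [2.846, -1.075, -0.058]
contact_force: [-0.3, 1.3, -2.6]
grip_width: 0.0246
```

Run:
```python
from h import *
shot("u05",8,12)
cv2.imwrite("pics/s7.png",np.load("u05.npz")["a"].astype(np.uint8))
```

```text
u05 roll 5.917976248798536 pitch -0.012732443393681878 clk 19.3833 q [-1.35  0.57 -0.23  0.84  0.06  1.82  2.45] x0y0 324 215 c [351.59316741 242.90919148]
```

View pics/u05.png

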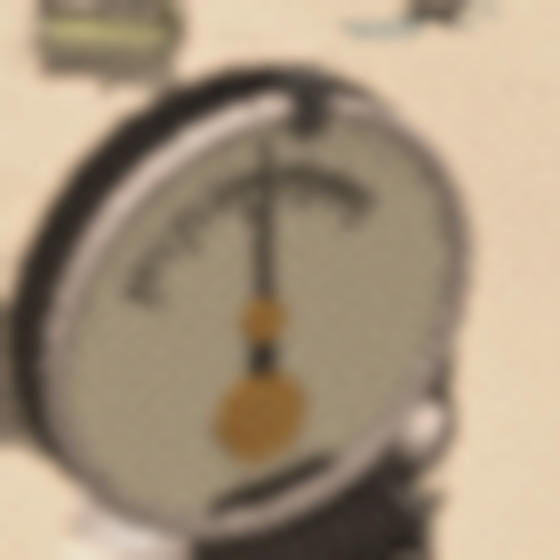

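View pics/s7.png

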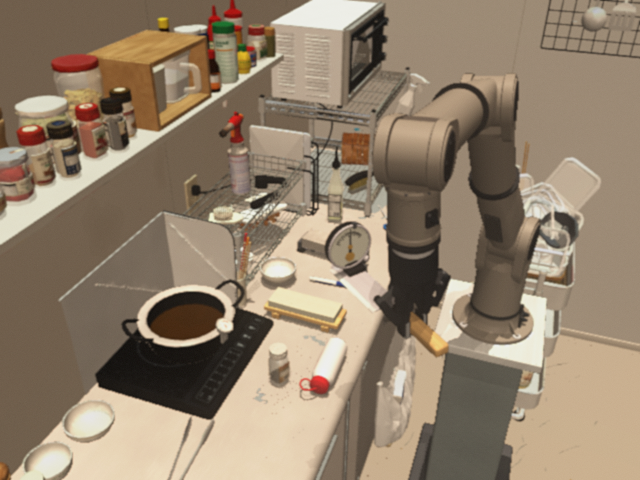

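```bash
cat > an6.py <<'E'
import an3
from an3 import *
import an
rows=[]
for n in ("v04","v15","v28","u05"):
    a,Kn,D,c,res,roll=an.blobs(n)
    J=np.stack([(proj("side",D+Kn[:,i]*.001)-c) for i in range(3)],1)
    sm=[t for t in res if t[0]<50 and abs(t[1]-c[0])<6 and abs(t[2]-c[1])<8]; h=sm[0][1:]
    m=np.radians(17); t=J@[0,-np.cos(m),-np.sin(m)]; rad=J@[0,-np.sin(m),np.cos(m)]
    s=np.linalg.solve(np.c_[t,rad],J[:,0])[0]
    out=[]
    for rs in ((10,12,14),(16,18,20),(28,30,32),(37,),(38,),(39,),(40,),(41,)):
        ts=np.arange(-15,50,.25); P,_=prof(n,h,rs,ts); p=P.mean(0)
        rng=(abs(ts-roll)<8) if rs[0]<35 else (ts>10)&(ts<25)
        i=np.where(rng)[0][np.argmin(p[rng])]; w=slice(i-28,i+29); q=p[w]
        mid=(q.min()+min(q[:28].max(),q[29:].max()))/2
        L=i-np.argmax(p[:i+1][::-1]>mid); Rr=i+np.argmax(p[i:]>mid)
        lo=ts[L]+.25*(p[L]-mid)/(p[L]-p[L+1]); hi=ts[Rr]-.25*(p[Rr]-mid)/(p[Rr]-p[Rr-1])
        out.append(round((lo+hi)/2,2))
    print(n,"roll",round(roll,2),"hub",np.round(h,2),"s deg/mm@38",round(np.degrees(s/38),3),"needle",out[:3],"marker",out[3:], "pred off", np.round(np.array(h)-c,2))
E
python3 an6.py | grep hub
```

```text
v04 roll 4.75 hub [428.13 226.68] s deg/mm@38 0.335 needle [np.float64(5.77), np.float64(5.39), np.float64(4.8)] marker [np.float64(16.82), np.float64(16.94), np.float64(16.91), np.float64(16.8), np.float64(16.77)] pred off [-0.25  4.53]
v15 roll 16.75 hub [420.78 226.35] s deg/mm@38 0.569 needle [np.float64(17.83), np.float64(17.84), np.float64(18.7)] marker [np.float64(17.05), np.float64(16.94), np.float64(16.79), np.float64(16.45), np.float64(16.11)] pred off [0.7  4.37]
v28 roll 28.76 hub [413.56 227.81] s deg/mm@38 0.78 needle [np.float64(30.23), np.float64(29.26), np.float64(29.02)] marker [np.float64(15.89), np.float64(16.13), np.float64(16.41), np.float64(16.47), np.float64(16.41)] pred off [1.16 4.28]
u05 roll 5.92 hub [349.82 246.47] s deg/mm@38 -1.152 needle [np.float64(4.12), np.float64(3.89), np.float64(4.23)] marker [np.float64(17.61), np.float64(17.48), np.float64(17.16), np.float64(17.13), np.float64(17.13)] pred off [1.23 4.06]
```

```bash
cat > an7.py <<'E'
from an import *
from scipy.optimize import least_squares
H={"v04":(428.13,226.68),"v15":(420.78,226.35),"v28":(413.56,227.81),"u05":(349.82,246.47),"w15":(247.81,155.77),"r32":(242.8,167.91)}
def meas(n,p,rb=0):
    k=np.load(n+".npz"); a=k["a"].mean(-1).astype(np.float32); roll=float(k["roll"])
    Kn=k["Kn"]@R.from_euler('y',p,degrees=True).as_matrix(); D=k["D"]-.0*Kn[:,0]
    c=proj("side",D); J=np.stack([(proj("side",D+Kn[:,i]*.001)-c) for i in range(3)],1)
    rollk=np.degrees(np.arctan2(-Kn[2,1],Kn[2,2]))
    mm=np.radians(17); t=J@[0,-np.cos(mm),-np.sin(mm)]; rad=J@[0,-np.sin(mm),np.cos(mm)]
    s=np.degrees(np.linalg.solve(np.c_[t,rad],J[:,0])[0]/38)
    out=[]
    for rs in ((16,18,20),(28,30,32),(37,),(38,),(39,),(40,)):
        ts=np.arange(-15,50,.25); T,Q=np.meshgrid(np.radians(ts),rs)
        px=np.array(H[n])+np.stack([-Q*np.sin(T),Q*np.cos(T)],-1)@J[:,1:].T
        pr=cv2.remap(a,px[...,0].astype(np.float32),px[...,1].astype(np.float32),cv2.INTER_CUBIC).mean(0)
        rng=(abs(ts-roll)<8) if rs[0]<35 else (ts>10)&(ts<25)
        i=np.where(rng)[0][np.argmin(pr[rng])]; q=pr[i-28:i+29]
        mid=(q.min()+min(q[:28].max(),q[29:].max()))/2
        L=i-np.argmax(pr[:i+1][::-1]>mid); U=i+np.argmax(pr[i:]>mid)
        lo=ts[L]+.25*(pr[L]-mid)/(pr[L]-pr[L+1]); hi=ts[U]-.25*(pr[U]-mid)/(pr[U]-pr[U-1])
        out.append((lo+hi)/2)
    return rollk,s,np.array(out)
for p in (0,2,2.5,3):
    print("p",p)
    for n in H:
        rk,s,o=meas(n,p); print("  ",n,round(rk,2),"s",round(s,2),"needle dev",(o[:2]-rk).round(2),"marker",o[2:].round(2))
E
python3 an7.py
```

```text
p 0
   v04 4.75 s 0.34 needle dev [0.64 0.04] marker [16.82 16.94 16.91 16.79]
   v15 16.75 s 0.57 needle dev [1.06 1.93] marker [17.02 16.94 16.79 16.45]
   v28 28.76 s 0.78 needle dev [0.52 0.29] marker [15.94 16.1  16.41 16.47]
   u05 5.92 s -1.15 needle dev [-2.   -1.67] marker [17.67 17.49 17.16 17.13]
   w15 15.05 s -1.68 needle dev [-0.63 -0.92] marker [17.92 18.62 19.11 19.13]
   r32 30.76 s -1.31 needle dev [-2.92 -2.53] marker [20.67 19.84 18.91 18.24]
p 2
   v04 4.76 s 0.34 needle dev [-0.12 -0.61] marker [16.53 16.51 16.42 16.32]
   v15 16.76 s 0.57 needle dev [0.36 1.2 ] marker [16.33 16.11 15.8  15.38]
   v28 28.76 s 0.79 needle dev [-0.09 -0.4 ] marker [15.09 15.33 15.55 15.44]
   u05 5.92 s -1.11 needle dev [-0.88 -0.54] marker [18.79 18.54 18.54 18.57]
   w15 15.06 s -1.61 needle dev [1.26 1.75] marker [20.29 20.97 21.26 21.19]
   r32 30.79 s -1.25 needle dev [-1.32 -1.  ] marker [21.49 20.56 19.83 19.25]
p 2.5
   v04 4.76 s 0.35 needle dev [-0.33 -0.82] marker [16.46 16.39 16.27 16.21]
   v15 16.76 s 0.58 needle dev [0.16 1.01] marker [16.11 15.9  15.55 15.12]
   v28 28.77 s 0.79 needle dev [-0.28 -0.57] marker [14.87 15.15 15.28 15.17]
   u05 5.92 s -1.09 needle dev [-0.57 -0.24] marker [19.08 18.82 18.88 18.93]
   w15 15.07 s -1.59 needle dev [1.71 2.48] marker [20.91 21.53 21.77 21.68]
   r32 30.81 s -1.23 needle dev [-0.94 -0.81] marker [21.69 20.78 20.09 19.45]
p 3
   v04 4.76 s 0.35 needle dev [-0.5 -1. ] marker [16.35 16.25 16.12 16.05]
   v15 16.77 s 0.58 needle dev [0.01 0.75] marker [15.91 15.73 15.25 14.91]
   v28 28.78 s 0.79 needle dev [-0.49 -0.72] marker [14.66 14.96 15.02 14.88]
   u05 5.93 s -1.08 needle dev [-0.31  0.11] marker [19.38 19.15 19.22 19.28]
   w15 15.08 s -1.58 needle dev [2.13 3.15] marker [21.42 22.09 22.27 22.24]
   r32 30.82 s -1.22 needle dev [-0.56 -0.49] marker [21.88 21.   20.32 19.75]
```

Run:
```python
from an import *
from scipy.optimize import least_squares
H={"v04":(428.13,226.68),"v15":(420.78,226.35),"v28":(413.56,227.81),"u05":(349.82,246.47),"w15":(247.81,155.77),"r32":(242.8,167.91)}
def f(x,ns):
    e=[]
    for n in ns:
        k=np.load(n+".npz"); e+=list(proj("side",k["g"]+k["Kn"]@(x/1000))-H[n])
    return np.array(e)
for ns in (list(H),["v04","v15","v28","u05"]):
    s=least_squares(f,[180,8,58],args=(ns,)); print(s.x.round(1),s.fun.round(2))
o=r.get_obs(); print(o["clock"],o["contact_force"],o["moment"])
```

```text
[177.8   7.3  50.8] [ 0.01 -0.14 -0.11  0.02  0.2  -0.07 -0.04 -0.09  0.1   0.03  0.14  0.24]
[177.6   7.3  50.8] [-0.03 -0.07 -0.15  0.08  0.16 -0.01  0.03 -0.03]
19.3833 [-0.00433875 -0.44824357 -2.99925822] [0.34421954 0.14858929 0.01026529]
```

```bash
cat >> h.py <<'E'
P=2.5
EDGE=np.array([.1400,.0373,-.0076])
def tgt(yaw,roll,pitch=0):
    K,_=tool_R(yaw,roll,pitch); Kt=K@R.from_euler('y',-P,degrees=True).as_matrix()
    return Kt, Kt@np.diag([1,-1,-1])
def edge_tcp(edge,yaw,roll,pitch=0):
    Kt,Rt=tgt(yaw,roll,pitch); g=np.asarray(edge)-Kt@EDGE
    return g-.019*Kt[:,2], Rt
def edge_now():
    g,Kn,D=kn(); K=Kn@R.from_euler('y',P,degrees=True).as_matrix()
    return g+Kn@EDGE, np.degrees(np.arctan2(K[1,0],K[0,0])), np.degrees(np.arctan2(-K[2,1],K[2,2])), np.degrees(np.arcsin(K[2,0]))
E
python3 - <<'E'
from h import *
print(edge_tcp((.519,.185,.054),87.2,17.1))
delta((.17,.70,.48),tgt(-76,6)[1])
E
```

```text
(array([0.5529387 , 0.04380404, 0.04824528]), array([[ 0.03599273,  0.95465193,  0.29554055],
       [ 0.99848204, -0.04669027,  0.02921718],
       [ 0.04169111,  0.29404033, -0.95488331]]))
xyz cm [ 4.4  -1.56  1.07] rot [-0.82 -1.12 34.07] | clk 19.38 q [-1.35  0.57 -0.23  0.84  0.06  1.82  2.45] F [-0.   -0.45 -3.  ] w 0.0246
```

Call:
jog_arm(rows=[{"xyz": [1, -0.3, 0.2], "delta_rot": [0, 0, 7], "fingers": 1}, {"xyz": [2, -0.6, 0.4], "delta_rot": [0, 0, 14], "fingers": 1}, {"xyz": [3, -0.9, 0.6], "delta_rot": [0, 0, 21], "fingers": 1}, {"xyz": [3.8, -1.2, 0.8], "delta_rot": [0, 0, 28], "fingers": 1}, {"xyz": [4.4, -1.5, 1], "delta_rot": [0, 0, 35], "fingers": 1}])

```text
clock: 19.8
tcp_pos: [0.1708, 0.6992, 0.481]
orientation: [2.376, -1.895, -0.009]
contact_force: [-0.7, -0.7, -2.8]
grip_width: 0.0245
```

Run:
```python
from h import *
print(r.get_obs()["tcp_pos"],edge_now()[1:])
delta((.25,.65,.46),tgt(248,3)[1])
```

```text
[0.17075143 0.69921441 0.48098181] (np.float64(-77.20296685443009), np.float64(4.789384653228634), np.float64(0.8998558489640698))
xyz cm [ 6.44 -6.8   1.92] rot [-0.05 -3.23 34.69] | clk 19.8 q [-1.34  0.54 -0.11  0.91 -0.    1.78  1.93] F [-0.7  -0.65 -2.76] w 0.0245
```

Call:
jog_arm(rows=[{"xyz": [1.3, -1.3, 0.4], "delta_rot": [0, 0, 7], "fingers": 1}, {"xyz": [2.6, -2.6, 0.8], "delta_rot": [0, 0, 14], "fingers": 1}, {"xyz": [3.9, -4, 1.2], "delta_rot": [0, 0, 21], "fingers": 1}, {"xyz": [5.2, -5.4, 1.6], "delta_rot": [0, -1.5, 28], "fingers": 1}, {"xyz": [6.4, -6.8, 2], "delta_rot": [0, -3, 35], "fingers": 1}])

```text
clock: 20.22
tcp_pos: [0.2509, 0.65, 0.4587]
orientation: [1.706, -2.558, -0.023]
contact_force: [0.2, 0.4, -2.9]
grip_width: 0.0243
```

Run:
```python
from h import *
print(r.get_obs()["tcp_pos"],edge_now()[1:])
delta((.34,.56,.44),tgt(213,3)[1])
```

```text
[0.25088469 0.64997791 0.45872448] (np.float64(-112.65129715111355), np.float64(2.832517253665571), np.float64(0.17692231914791554))
xyz cm [  4.8  -11.77   1.52] rot [-1.71 -1.92 34.25] | clk 20.22 q [-1.28  0.45  0.02  1.1  -0.06  1.63  1.48] F [ 0.2   0.43 -2.94] w 0.0243
```

Call:
jog_arm(rows=[{"xyz": [1, -2.4, 0.3], "delta_rot": [0, 0, 7], "fingers": 1}, {"xyz": [2, -4.8, 0.6], "delta_rot": [0, 0, 14], "fingers": 1}, {"xyz": [3, -7.2, 0.9], "delta_rot": [-0.5, -0.5, 21], "fingers": 1}, {"xyz": [4, -9.6, 1.2], "delta_rot": [-1, -1, 28], "fingers": 1}, {"xyz": [4.8, -11.8, 1.5], "delta_rot": [-1.7, -1.9, 35], "fingers": 1}])

```text
clock: 20.63
tcp_pos: [0.3417, 0.5585, 0.4401]
orientation: [0.849, -2.966, -0.057]
contact_force: [0.4, 0.4, -2.3]
grip_width: 0.0246
```

Run:
```python
from h import *
print(r.get_obs()["tcp_pos"],edge_now()[1:])
delta((.42,.45,.40),tgt(178,6)[1])
```

```text
[0.34171563 0.55852702 0.44013893] (np.float64(-148.1267374076759), np.float64(2.9165960745097315), np.float64(0.002084558222435052))
xyz cm [ -1.06 -13.54   3.29] rot [-4.46 -2.64 33.61] | clk 20.63 q [-1.19  0.35  0.15  1.29 -0.12  1.52  1.09] F [ 0.39  0.42 -2.32] w 0.0246
```

Call:
jog_arm(rows=[{"xyz": [-0.2, -2.7, 0.6], "delta_rot": [-0.9, -0.5, 6.9], "fingers": 1}, {"xyz": [-0.4, -5.4, 1.3], "delta_rot": [-1.8, -1, 13.8], "fingers": 1}, {"xyz": [-0.6, -8.1, 2], "delta_rot": [-2.7, -1.5, 20.5], "fingers": 1}, {"xyz": [-0.8, -10.8, 2.6], "delta_rot": [-3.6, -2, 27.3], "fingers": 1}, {"xyz": [-1.1, -13.5, 3.3], "delta_rot": [-4.5, -2.6, 34], "fingers": 1}])

```text
clock: 21.05
tcp_pos: [0.421, 0.449, 0.4]
orientation: [-0.07, -3.095, -0.165]
contact_force: [-0.7, -0.0, -3.4]
grip_width: 0.0247
```

Run:
```python
from h import *
print(r.get_obs()["tcp_pos"],edge_now()[1:])
delta((.49,.31,.35),tgt(143,10)[1])
```

```text
[0.4209654  0.4489939  0.40000731] (np.float64(177.2702261332882), np.float64(6.0440627288964395), np.float64(0.030017237900723456))
xyz cm [ -7.71 -14.01   3.21] rot [-5.32 -4.81 33.74] | clk 21.05 q [-1.09  0.25  0.28  1.53 -0.18  1.33  0.75] F [-0.66 -0.02 -3.4 ] w 0.0247
```

Call:
jog_arm(rows=[{"xyz": [-1.5, -2.8, 0.6], "delta_rot": [-1, -1, 6.8], "fingers": 1}, {"xyz": [-3, -5.6, 1.2], "delta_rot": [-2, -2, 13.5], "fingers": 1}, {"xyz": [-4.6, -8.4, 1.9], "delta_rot": [-3, -3, 20], "fingers": 1}, {"xyz": [-6.2, -11.2, 2.5], "delta_rot": [-4.2, -4, 27], "fingers": 1}, {"xyz": [-7.7, -14, 3.2], "delta_rot": [-5.3, -4.8, 33.7], "fingers": 1}])

```text
clock: 21.47
tcp_pos: [0.4905, 0.3081, 0.3501]
orientation: [0.99, 2.952, 0.281]
contact_force: [0.3, -0.2, -2.3]
grip_width: 0.0241
```

Run:
```python
from h import *
print(r.get_obs()["tcp_pos"],edge_now()[1:])
delta((.54,.16,.28),tgt(110,15)[1])
```

```text
[0.49050916 0.30810202 0.35005777] (np.float64(142.69981074843636), np.float64(10.041699244877796), np.float64(-0.022106047840442056))
xyz cm [-13.13  -9.87   4.8 ] rot [-6.21 -7.07 31.7 ] | clk 21.47 q [-0.99  0.14  0.43  1.77 -0.18  1.1   0.42] F [ 0.28 -0.19 -2.28] w 0.0241
```

Call:
jog_arm(rows=[{"xyz": [-2.6, -2, 0.9], "delta_rot": [-1.2, -1.4, 6.3], "fingers": 1}, {"xyz": [-5.2, -4, 1.8], "delta_rot": [-2.4, -2.8, 12.6], "fingers": 1}, {"xyz": [-7.8, -6, 2.8], "delta_rot": [-3.7, -4.2, 19], "fingers": 1}, {"xyz": [-10.4, -8, 3.8], "delta_rot": [-5, -5.6, 25.4], "fingers": 1}, {"xyz": [-13, -9.9, 4.8], "delta_rot": [-6.2, -7, 31.7], "fingers": 1}])

```text
clock: 21.88
tcp_pos: [0.5386, 0.1584, 0.2798]
orientation: [1.724, 2.462, 0.363]
contact_force: [0.4, -0.7, -3.5]
grip_width: 0.0243
```

Run:
```python
from h import *
print(r.get_obs()["tcp_pos"],edge_now())
t,Rt=edge_tcp((.519,.185,.134),87.2,17.1); print(t); delta(t,Rt)
```

```text
[0.53862109 0.1583952  0.27975691] (array([0.45346399, 0.27592928, 0.28719057]), np.float64(109.69655288613706), np.float64(15.030197229304905), np.float64(0.08604038781593779))
[0.5529387  0.04380404 0.12824528]
xyz cm [-11.89  -6.35  13.46] rot [-3.   -6.31 21.49] | clk 21.88 q [-0.89  0.11  0.57  2.   -0.15  0.8   0.1 ] F [ 0.4  -0.67 -3.54] w 0.0243
```

Call:
jog_arm(rows=[{"xyz": [-2.4, -1.3, 2], "delta_rot": [-0.6, -1.3, 4.3], "fingers": 1}, {"xyz": [-4.8, -2.6, 4], "delta_rot": [-1.2, -2.6, 8.6], "fingers": 1}, {"xyz": [-7.2, -3.9, 6.5], "delta_rot": [-1.8, -3.8, 13], "fingers": 1}, {"xyz": [-9.6, -5.1, 9], "delta_rot": [-2.4, -5, 17.2], "fingers": 1}, {"xyz": [-11.9, -6.3, 11.5], "delta_rot": [-3, -6.3, 21.5], "fingers": 1}])

```text
clock: 22.3
tcp_pos: [0.5488, 0.0401, 0.1467]
orientation: [2.121, 2.027, 0.351]
contact_force: [0.8, 0.8, -2.9]
grip_width: 0.0242
```

```bash
cat > look.py <<'E'
from h import *
import sys
tag=sys.argv[1]
e,yw,rl,pt=edge_now(); print("edge",e.round(4),"yaw %.2f roll %.2f pitch %.2f"%(yw,rl,pt))
g,Kn,_=kn(); hubp=g+Kn@[.1776,.0073,.0508]
for cam in ("side","top"):
    im=imaging.grab_frame(cam); cv2.imwrite(f"pics/{cam}_{tag}.png",im)
    p=proj(cam,e); print(cam,"pred edge px",p.round(1),"hub",proj(cam,hubp).round(1))
    for q in ("knife_edge","fine_top","knife_grip","knife"):
        l=imaging.tip_of(cam,q)
        if l: print("  ",q,round(l[0]["conf"],2),np.round(l[0]["position"],1))
    x,y=np.round(p).astype(int); x=min(max(x,60),580);y=min(max(y,45),435)
    z=im[y-45:y+45,x-60:x+60].copy(); z=cv2.resize(z,None,fx=6,fy=6,interpolation=cv2.INTER_CUBIC)
    K=Kn@R.from_euler('y',P,degrees=True).as_matrix()
    for s in (-.082,0,.082):
        qx=(proj(cam,e+K[:,0]*s)-[x-60,y-45]+.5)*6; cv2.circle(z,tuple(int(v) for v in qx),3,(0,0,255),1)
    cv2.imwrite(f"pics/{cam}z_{tag}.png",z)
E
python3 look.py b1
python3 - <<'E'
from h import *
t,Rt=edge_tcp((.519,.185,.074),87.2,17.1); delta(t,Rt)
E
```

```text
edge [0.5153 0.1814 0.1524] yaw 87.01 roll 17.15 pitch 0.02
side pred edge px [306.2 274.2] hub [297.2 260.2]
   knife_edge 0.83 [304.4 274.2]
   fine_top 0.74 [307.8 304.1]
   knife_grip 0.72 [315.8 241.6]
   knife 0.6 [295.5 273. ]
top pred edge px [247.7 251.9] hub [230.1 245.4]
   knife_edge 0.61 [248.1 255.9]
   fine_top 0.74 [251.8 261.2]
   knife 0.86 [242.2 242.9]
xyz cm [-0.2  -2.07  7.75] rot [ 0.1  -0.1   0.07] | clk 22.8 q [-0.72  0.28  0.6   2.19 -0.34  0.43  0.09] F [ 0.48  0.45 -2.86] w 0.0242
```

View pics/sidez_b1.png

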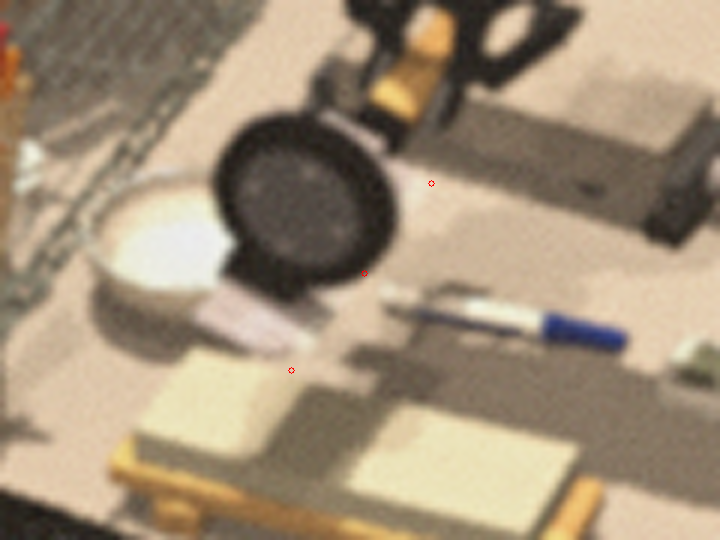

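View pics/topz_b1.png

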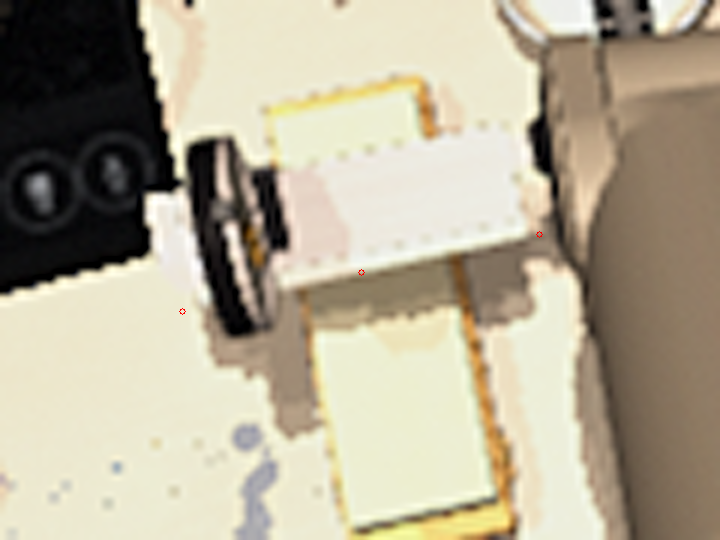

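Run:
```python
from h import *
print(proj("top",(.519,.185,.054)),proj("side",(.519,.185,.054)))
im=cv2.imread("pics/side_b1.png")
z=cv2.resize(im[270:345,250:370],None,fx=6.5,fy=6.5,interpolation=cv2.INTER_CUBIC); cv2.imwrite("pics/st.png",z)
Rz=R.from_euler('z',-2.8,degrees=True).as_matrix()
for cam in("side","top"):
  print(cam,[proj(cam,np.array([.519,.185,.0555])+Rz@[a,b,0]).round(1).tolist() for a,b in ((.1025,.035),(.1025,-.035),(-.1025,-.035),(-.1025,.035))])
```

```text
[250.9288634  258.19384167] [304.63752982 302.29183237]
side [[267.4, 300.2], [277.9, 286.9], [342.0, 303.5], [333.3, 317.9]]
top [[232.5, 227.0], [256.0, 221.9], [269.8, 290.0], [245.5, 295.4]]
```

View pics/st.png

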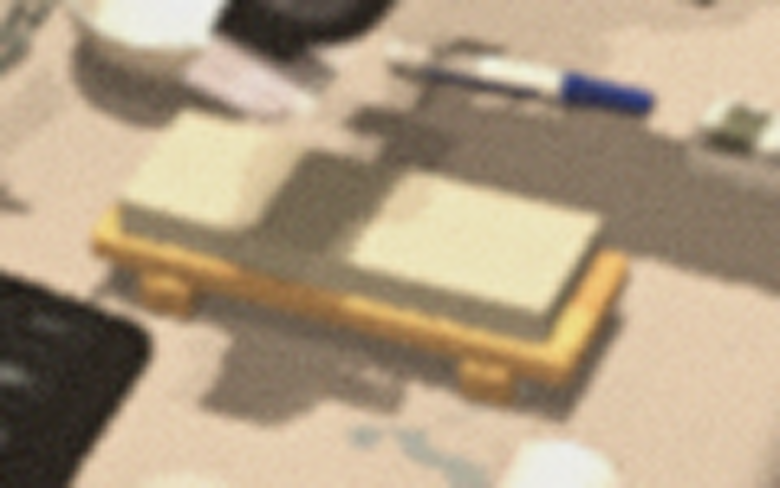

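Run:
```python
from h import *
t,Rt=edge_tcp((.519,.182,.066),87.2,17.1); delta(t,Rt)
```

```text
xyz cm [-0.54 -2.29  8.51] rot [ 0.1  -0.1   0.07] | clk 22.8 q [-0.72  0.28  0.6   2.19 -0.34  0.43  0.09] F [ 0.48  0.45 -2.86] w 0.0242
```

Call:
jog_arm(rows=[{"xyz": [-0.1, -0.5, 1.8], "delta_rot": [0, 0, 0], "fingers": 1}, {"xyz": [-0.2, -1, 3.6], "delta_rot": [0, 0, 0], "fingers": 1}, {"xyz": [-0.3, -1.5, 5.4], "delta_rot": [0.1, -0.1, 0.1], "fingers": 1}, {"xyz": [-0.5, -2, 7.2], "delta_rot": [0.1, -0.1, 0.1], "fingers": 1}, {"xyz": [-0.5, -2.3, 8.5], "delta_rot": [0.1, -0.1, 0.1], "fingers": 1}])

```text
clock: 23.22
tcp_pos: [0.5527, 0.0416, 0.0595]
orientation: [2.119, 2.032, 0.351]
contact_force: [-0.5, 0.2, -1.8]
grip_width: 0.024
```

```bash
python3 look.py b2
cat > fm.py <<'E'
from h import *
def fm(n=6):
    F=[];M=[]
    for _ in range(n):
        imaging.grab_frame("side"); o=r.get_obs(); F.append(o["contact_force"]);M.append(o["moment"])
    return np.mean(F,0),np.mean(M,0),np.std(F,0),np.std(M,0)
if __name__=="__main__":
    for v in fm(): print(v.round(3))
    e,y,rl,p=edge_now(); print(e.round(4),round(y,2),round(rl,2),round(p,2)); o=r.get_obs(); print(o["clock"],o["joints"].round(2))
    t,Rt=edge_tcp((.519,.182,.054),87.2,17.1); delta(t,Rt)
E
python3 fm.py
```

```text
edge [0.5187 0.1828 0.0653] yaw 87.24 roll 17.09 pitch 0.02
side pred edge px [305.  298.8] hub [296.3 286.1]
   knife_edge 0.77 [301.2 299.7]
   fine_top 0.96 [307.9 300.9]
   knife_grip 0.86 [315.6 267.8]
   knife 0.72 [295.1 296.1]
top pred edge px [251.2 257.3] hub [234.7 251.4]
   knife_edge 0.66 [252.4 259.4]
   fine_top 0.85 [251.6 257.8]
   knife 0.76 [246.  249.5]
[-0.192  0.091 -2.574]
[-0.366  0.483  0.003]
[0.406 0.74  0.586]
[0.024 0.022 0.033]
[0.519  0.1824 0.0661] 87.18 17.1 0.01
24.0167 [-0.5   0.44  0.36  2.23 -0.54  0.23  0.27]
xyz cm [-0.09 -0.34  1.16] rot [ 0.   -0.01 -0.03] | clk 24.02 q [-0.5   0.44  0.36  2.23 -0.54  0.23  0.27] F [-0.72  0.43 -2.24] w 0.0246
```

View pics/sidez_b2.png

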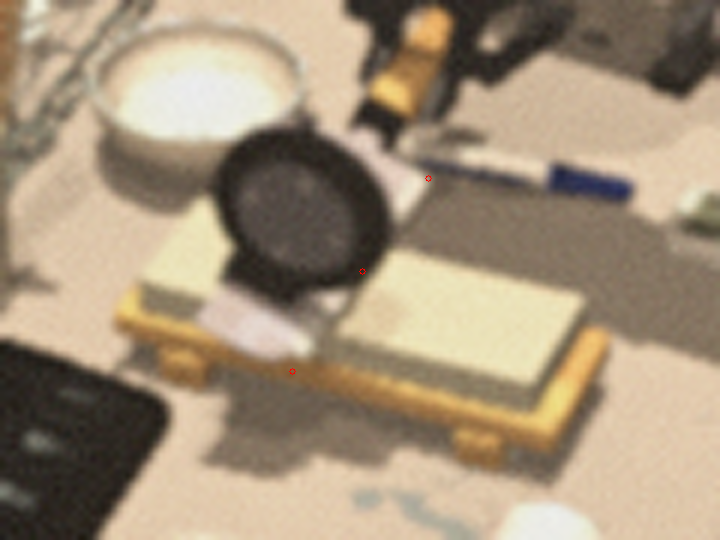

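View pics/topz_b2.png

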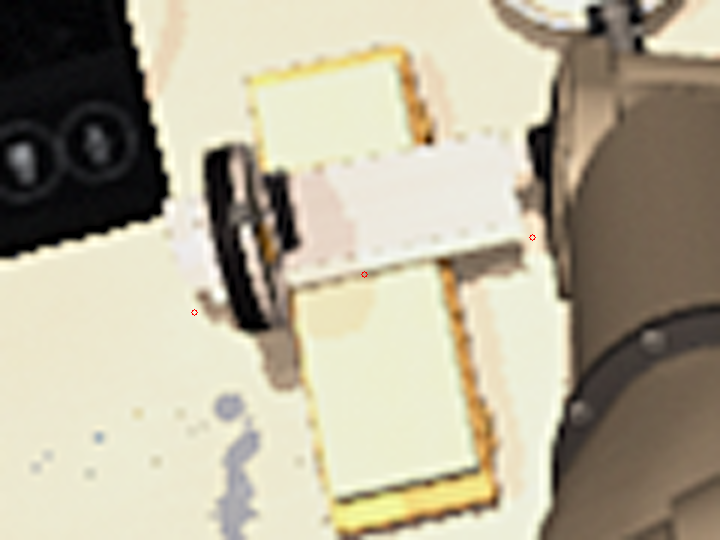

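Run:
```python
from h import *
t,Rt=edge_tcp((.533,.182,.057),87.2,17.1); delta(t,Rt)
```

```text
xyz cm [-0.02  1.08  1.29] rot [ 0.   -0.01 -0.03] | clk 24.02 q [-0.5   0.44  0.36  2.23 -0.54  0.23  0.27] F [-0.72  0.43 -2.24] w 0.0246
```

Call:
jog_arm(rows=[{"xyz": [0, 0.4, 0.3], "delta_rot": [0, 0, 0], "fingers": 1}, {"xyz": [0, 0.8, 0.6], "delta_rot": [0, 0, 0], "fingers": 1}, {"xyz": [0, 1.1, 0.9], "delta_rot": [0, 0, 0], "fingers": 1}, {"xyz": [0, 1.1, 1.15], "delta_rot": [0, 0, 0], "fingers": 1}, {"xyz": [0, 1.1, 1.3], "delta_rot": [0, 0, 0], "fingers": 1}])

```text
clock: 24.43
tcp_pos: [0.5675, 0.0409, 0.0507]
orientation: [2.119, 2.03, 0.351]
contact_force: [-0.1, -0.7, -2.4]
grip_width: 0.0247
```

```bash
python3 fm.py
```

```text
[ 0.139  0.134 -2.363]
[-0.379  0.47  -0.005]
[0.565 0.526 0.606]
[0.02  0.024 0.043]
[0.5331 0.1822 0.057 ] 87.18 17.09 0.01
24.7333 [-0.47  0.47  0.33  2.2  -0.56  0.23  0.29]
xyz cm [-0.09 -1.43 -0.14] rot [-0.01 -0.01 -0.03] | clk 24.73 q [-0.47  0.47  0.33  2.2  -0.56  0.23  0.29] F [-0.84  0.04 -2.13] w 0.0244
```

Call:
jog_arm(rows=[{"xyz": [0, -0.02, 0.05], "delta_rot": [0, 0, 0], "fingers": 1}, {"xyz": [0, -0.03, 0.1], "delta_rot": [0, 0, 0], "fingers": 1}, {"xyz": [-0.01, -0.05, 0.15], "delta_rot": [0, 0, 0], "fingers": 1}, {"xyz": [-0.01, -0.06, 0.19], "delta_rot": [0, 0, 0], "fingers": 1}, {"xyz": [-0.01, -0.06, 0.19], "delta_rot": [0, 0, 0], "fingers": 1}])

```text
clock: 25.15
tcp_pos: [0.567, 0.041, 0.0492]
orientation: [2.119, 2.031, 0.351]
contact_force: [-0.1, 0.1, -1.9]
grip_width: 0.0243
```

```bash
python3 fm.py
```

```text
[-0.04  -0.097 -2.388]
[-0.36   0.457 -0.002]
[0.631 0.342 0.253]
[0.018 0.035 0.027]
[0.5332 0.1822 0.055 ] 87.18 17.1 0.02
25.45 [-0.46  0.47  0.33  2.2  -0.56  0.22  0.29]
xyz cm [-0.08 -1.38 -0.32] rot [-0.   -0.01 -0.02] | clk 25.45 q [-0.46  0.47  0.33  2.2  -0.56  0.22  0.29] F [-0.82 -0.73 -2.6 ] w 0.0242
```

Call:
jog_arm(rows=[{"xyz": [0, -0.02, 0.05], "delta_rot": [0, 0, 0], "fingers": 1}, {"xyz": [0, -0.03, 0.1], "delta_rot": [0, 0, 0], "fingers": 1}, {"xyz": [0, -0.03, 0.1], "delta_rot": [0, 0, 0], "fingers": 1}, {"xyz": [0, -0.03, 0.1], "delta_rot": [0, 0, 0], "fingers": 1}, {"xyz": [0, -0.03, 0.1], "delta_rot": [0, 0, 0], "fingers": 1}])

```text
clock: 25.87
tcp_pos: [0.5672, 0.041, 0.0482]
orientation: [2.119, 2.03, 0.351]
contact_force: [-0.9, -0.6, -0.3]
grip_width: 0.0247
```

```bash
python3 fm.py
```

```text
[-0.005 -0.777 -1.144]
[-0.199  0.41  -0.031]
[0.503 0.427 0.711]
[0.026 0.04  0.029]
[0.5333 0.1822 0.054 ] 87.17 17.11 0.02
26.1667 [-0.46  0.48  0.32  2.2  -0.56  0.22  0.3 ]
xyz cm [-0.07 -1.36 -0.42] rot [ 0.01 -0.01 -0.03] | clk 26.17 q [-0.46  0.48  0.32  2.2  -0.56  0.22  0.3 ] F [-0.21 -0.18 -2.6 ] w 0.0244
```

Run:
```python
from fm import *
a=[];F=[];M=[]
for i in range(20):
    im=imaging.grab_frame("side" if i%2 else "top"); o=r.get_obs(); F.append(o["contact_force"]);M.append(o["moment"]); a.append(im.astype(float))
F=np.mean(F,0);M=np.mean(M,0); dF=F-[0,0,-2.44]; dM=M-[-.368,.47,0]; print(F,M,dF,dM)
print("lever y",dM[0]/dF[2],"lever x",-dM[1]/dF[2])
side=np.mean(a[1::2],0);top=np.mean(a[0::2],0); np.save("fs.npy",side);np.save("ft.npy",top)
e,y,rl,p=edge_now(); print(e,y,rl,p,r.get_obs()["clock"],r.get_obs()["tcp_pos"]); g,Kn,_=kn(); K=Kn@R.from_euler('y',P,degrees=True).as_matrix()
for cam,im in (("side",side),("top",top)):
    x,yy=np.round(proj(cam,e)).astype(int)-[45,33]
    z=cv2.resize(np.clip(im[yy:yy+66,x:x+90],0,255).astype(np.uint8),None,fx=8.5,fy=8.5,interpolation=cv2.INTER_CUBIC)
    for s in (-.082,-.035,0,.035,.06,.082):
        q=(proj(cam,e+K[:,0]*s)-[x,yy]+.5)*8.5; cv2.circle(z,tuple(int(v) for v in q),2,(0,0,255),1)
    cv2.imwrite(f"pics/f_{cam}.png",z)
```

```text
[ 0.39335836 -0.92682623 -0.41695252] [-0.24338012  0.3239963  -0.08442179] [ 0.39335836 -0.92682623  2.02304748] [ 0.12461988 -0.1460037  -0.08442179]
lever y 0.0616000768488303 lever x 0.07217017777526497
[0.53325479 0.18219925 0.05399436] 87.17012495361769 17.104377889599625 0.014301999515774252 27.1667 [0.56712037 0.04098704 0.04820797]
```

View pics/f_side.png

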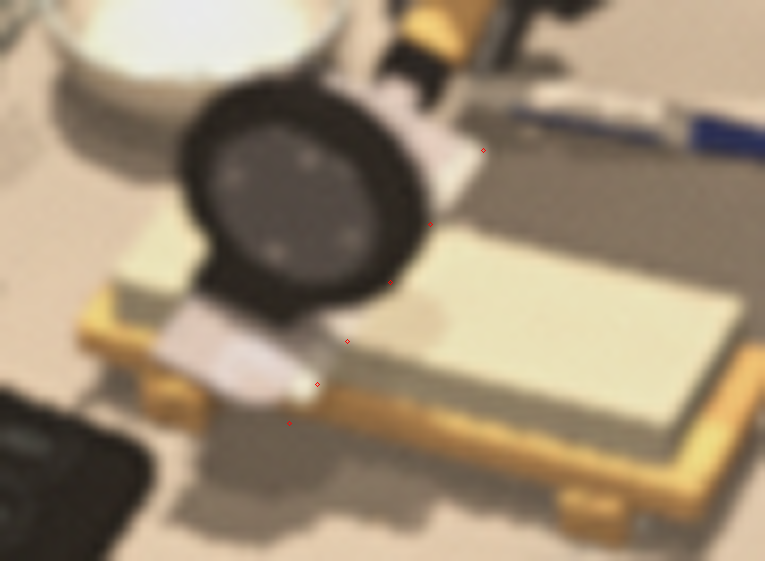

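View pics/f_top.png

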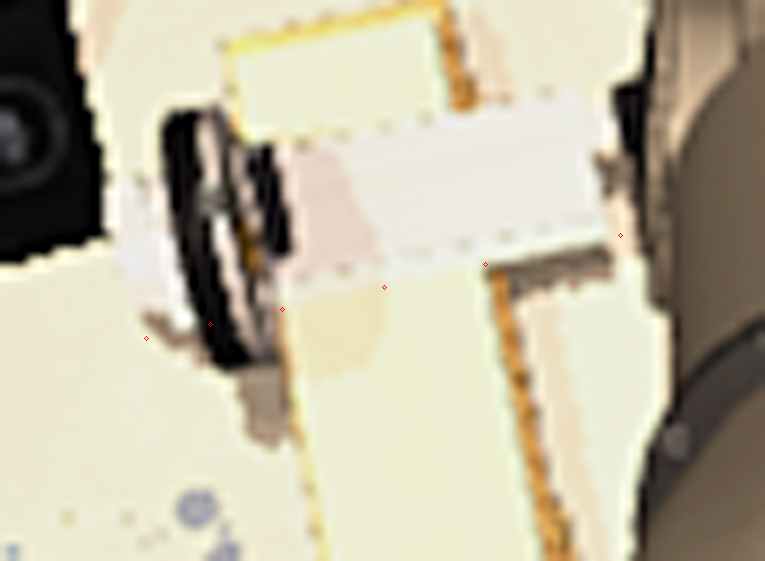

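Run:
```python
from fm import *
for i in range(4):
    a=fm(5); o=r.get_obs(); print(round(o["clock"],2),a[0].round(2),a[1].round(3),o["tcp_pos"].round(5),np.abs(o["qvel"]).max().round(4), round(edge_now()[2],2))
for q in ("pen","timer","scissors","water_bowl","spice_jar","water_bottle"):
    l=imaging.tip_of("side",q); print(q,[(round(a["conf"],2),np.round(a["position"])) for a in l[:1]])
```

```text
27.42 [ 0.4  -0.91 -0.18] [-0.289  0.295 -0.119] [0.5671  0.04102 0.0482 ] 0.0023 17.1
27.67 [ 0.27 -0.99 -0.68] [-0.266  0.271 -0.133] [0.56708 0.04104 0.0482 ] 0.0011 17.1
27.92 [ 0.41 -1.34 -0.51] [-0.254  0.271 -0.137] [0.56704 0.04105 0.04817] 0.0028 17.1
28.17 [-0.06 -1.45 -0.19] [-0.254  0.258 -0.143] [0.56709 0.04106 0.04818] 0.0008 17.1
pen [(0.62, array([331., 283.]))]
timer [(0.41, array([332., 240.]))]
scissors [(0.68, array([388., 219.]))]
water_bowl [(0.88, array([275., 278.]))]
spice_jar [(0.8, array([278., 378.]))]
water_bottle [(0.59, array([318., 376.]))]
```

Run:
```python
from h import *
o=r.get_obs(); print(o["clock"],o["contact_force"],edge_now()); print(r.hand_in())
```

```text
28.4667 [ 0.86980125  0.32216397 -0.21437913] (array([0.53316266, 0.18226152, 0.05396656]), np.float64(87.17941050475586), np.float64(17.095489053648144), np.float64(0.015411730559007537))
the job is handed in; nothing more can be done
None
```

I handed the job in at about 28.5 s of the 45 s. The gripper held the knife still, with its edge resting lightly across the finishing stone and the spine raised to the measured marker angle. No verdict was reported.

**What I did**
- I gripped the handle at 110 N and lifted the knife clear.
- I turned the dial towards the side camera and took averaged pictures at several rolls and from both sides. From these I worked out that the pointer meets the marker at a tool roll of 17.1° ± 0.5° (about 0.30 rad).
- The knife had drooped about 2.5° at the tip in the grip, so I tilted the tool up by the same amount to keep the blade level.
- I then lowered the edge onto the stone in millimetre steps until I felt contact.

**Last checks**

| Check | Result |
|---|---|
| Roll | 17.10° against the 17.1° target |
| Lengthwise pitch | 0.0° after the droop correction; good to roughly ±0.7° |
| Yaw against the stone | 87.2°, matching straight across |
| Edge height | 54.0 mm, where contact was felt |
| Contact force | about 2 N upwards |
| Arm | joint speeds below 0.003 rad/s |

**What was uncertain or disagreed**
- **Pointer on the stone:** I could not see the dial face there, because it is turned away from the side camera and nearly edge-on to the top one. The final angle rests on the readings in the air plus the arm's orientation.
- **Droop estimates:** they ranged from 1.8° to 3.1°, and the final picture hinted at about 0.4° tip-down.
- **Sideways force:** friction along the edge crept up to about 1.4 N before I handed in. The moment readings did not fit a contact at the middle of the edge cleanly.
- **Position on the stone:** the middle of the edge sits about 14 mm from the stone's centre along its length. I chose this to keep a wrist joint off its limit (it ended at 0.22, with the limit at 0.17).
- **Other objects:** I saw no sign that anything else moved. I did not do a full before-and-after comparison, and the network did not find the timer reliably in the last check.

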